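# Square a coupon in the corner fence and lay it in the tacking cradle

### The job

Push the flat steel coupon lying askew on the squaring board fully home into the corner, so that it rests snug against both fences. Then pick it up and lay it gently, flat and centred, in the tacking cradle, down between the cheeks of both saddles with its two ends sticking out evenly. Leave the small plate, the short bar, the bolt and the magnet where they are.

Things in the scene. Friction and masses are not known exactly. Their poses are not given: they have to be found in the camera images.
- coupon_center (a point): Centre (half-way up) of the coupon: a loose plain flat steel bar 32 x 120 x 6 mm, about 0.2 kg, pushed along the board by 2 to 5 N. Its y axis is along the 120 mm length, x across the 32 mm width, z up. It starts flat on the squaring board, out of the corner and askew by up to 0.3 rad.
- board: Squaring board fixed to the table: steel base 160 (x) x 240 (y) x 12 mm; steel corner fences on it, 12 mm high. Origin: centre of its underside; z up. Long fence along y, face at x = +55 mm, y = -110 to +110 mm, with a 70 mm finger gap from y = -5 to +65 mm (far edge rounded). End fence along x, face at y = +90 mm, x = -30 to +55 mm. The coupon's length goes along the long fence.
- corner_home (a point): Point of the board where the coupon's centre is when it is fully home in the corner against both fences: x = +39, y = +30, z = 15 mm in the board's frame; same axes as the board. The gap in the long fence is centred beside it.
- cradle: Tacking cradle fixed to the table: base 90 (x) x 130 (y) x 8 mm with two saddles at y = -35 and +35 mm, each 16 mm long in y: flat seat 32 mm above the table, between two cheeks 39 mm apart, 10 mm thick, 8 mm higher. Origin: centre of its underside; z up. The coupon lies along y over both saddles, either way round; the 54 mm between the saddles is free for fingers.
- cradle_seat (a point): Where the coupon's centre is when it lies seated and centred in the cradle: x = 0, y = 0, z = 35 mm in the cradle's frame; same axes as the cradle.
- small_plate: Bystander: loose dark steel plate 50 x 60 x 5 mm on the table, on the robot's side of the cradle. Origin at the centre of its underside.
- short_bar: Bystander: loose dark steel bar 16 x 110 x 8 mm lying on the table at the right. Origin at the centre of its underside.
- magnet: Bystander: loose flat welding magnet 70 x 70 x 16 mm lying on the table at the left. Origin at the centre of its underside.
- bolt: Bystander: loose steel hexagon bolt 81 mm long, head 28 mm, lying on the table near its front edge. Origin below its centre, on the table.
Not all that is in view belongs to the job. Of the things that look like the part that bears coupon_center, the larger one is meant.

How it is judged:
By the outcome, as a careful person would: the job done as asked, in the order asked, and still so for the second after the job is handed in, with the robot touching nothing.
It also fails if it takes over 58 s, if anything falls off the work surface, if the arm or the gripper's body presses on something with over 40 N, if the wrist force passes 120 N, or if a joint passes its speed limit or range.

### The arm

A 7-joint arm with a two-finger parallel gripper is mounted at the origin on a cart in front of the work surface, level with it; the furniture and walls round the work are solid. World frame = base frame: x ahead of the robot, y to its left, z up, the work surface at z = 0. Lengths are in mm, angles in rad, forces in N, time in s.
With the tool pointing down it reaches from about 425 to 925 mm from the base axis. Payload 6.8 kg.
Tool frame: the origin (TCP) lies at the very end of the fingers, on their centre line; the grasp point (between the pads) lies 19 mm behind it; z points along the fingers, x is the direction in which the jaws open and shut, and the axes are right-handed (so a half turn about z gives the same grasp; the last joint's range is limited). The gripper opens to 85 mm and grips with 20 to 120 N. Pads are 22 mm wide; open, the fingers measure 114 mm over their backs; the gripper's body (76 mm by 85 mm) begins 54 mm behind the grasp point. The pads swing forward as they close: fully open they stand 13 mm farther back than shut.
Start: joints at [1.023, 0.477, 0.022, 1.555, -0.011, 1.109, -0.083], TCP at [287.398, -610.778, 231.308] pointing down, gripper open.
Joint ranges: [-2.96, 2.96], [-0.34, 2.1], [-1.41, 1.46], [0.24, 2.44], [-1.37, 4.51], [0.17, 1.92], [-2.96, 2.96]. Speed limits (rad/s): [2.39, 2.39, 3.14, 3.14, 3.14, 3.14, 3.14].

### API

Orientations are given as [roll, pitch, yaw] about the fixed x, y, z axes, in that order (R = Rz(yaw) Ry(pitch) Rx(roll)).
In Python, from rig import * gives the robot as it stands.
- The arm moves only by the tool jog_arm, never from a script. Its argument "deltas" is a list of rows, each a list of 7 numbers: the shift along the tool's x, y, z in m, then the turn, a rotation vector about the tool's x, y, z in degrees, then the opening, from 0 (shut) to 1 (fully open). A call has exactly 10 rows; each row is the pose to reach, as a shift and turn from the pose commanded when the call began, along the tool's axes at that moment; what a row does not reach only later rows make up. A row lasts 1/12 s, in which the tool goes at most 41.7 mm and 7.16 degrees, less where a joint would pass 70% of its speed; a pose out of reach is approached as far as the arm can. A call with a gripper value outside its range is refused whole. The fingers move at their own pace and stop on an object; the grip force is fixed at half the most. Time passes only in rows, so rows that repeat a pose let the fingers close, or fill a call up. It gives the time, the measured TCP pose, the force and the opening at its end, in the units of the state.
- read_state(): the state, without advancing time (a new reading comes with each control period).
- capture(name): name is "scene" or "top"; returns a dict with "pixels" (384x512x3 uint8, red, green, blue), "mtx" (3x3 intrinsics, pixels), "dist" ([k1, k2, p1, p2, k3] as OpenCV has them; the pictures are not rectified), "position" and "orientation" of the camera in the world. Camera axes: x right, y up, looking along -z (the intrinsics and any distortion apply to the point x, -y, -z); pixel columns grow to the right and rows downward; lengths in mm; the calibration is good to about 2 mm. A picture is of the moment at which its call begins. There is no depth.
- finish_job(): hands the job in, once; it reports no verdict.
The state is a dict: "t": time; "joint_pos": joint angles; "qvel": joint speeds; "joint_efforts": joint torques, N m; "eef_pos": TCP position; "eef_rot": TCP orientation; "force": force on the tool from outside, world axes, zero at the start; "moment": the same for the moment, N m; "gripper_width": finger opening in mm.
Only numpy, scipy, OpenCV 4.12 (cv2) and the standard library are available. Lean on these libraries where they do the work, as an engineer would, in place of code of your own. Each camera call takes 0.05 s, during which the arm holds its last target.

## Working session

There is one attempt and no reset: what is moved stays moved. The work goes in short steps, Python scripts to look and compute and a tool call to move; the robot and the scene stay as the last step left them, time stands still between calls to the robot, and variables do not carry over. Pictures are saved under pics/ and viewed, and the job is handed in when it is done.

Besides the shell and the picture viewer there is one more tool, called after "Call:" as a command line: name --pt "numbers of a row" for each row, then --argument value for the rest. jog_arm: Moves the arm, as the interface text tells. Its arguments: {"type":"object","properties":{"deltas":{"type":"array","items":{"type":"array","items":{"type":"number"}}}},"required":["deltas"]}

```bash
ls; mkdir -p pics; python3 - <<'E'
from rig import *
import cv2
s=read_state();print(s)
for n in ("scene","top"):
    c=capture(n);cv2.imwrite(f"pics/{n}0.png",c["pixels"][:,:,::-1]);print({k:v for k,v in c.items() if k!="pixels"})
E
```

```text
pics
{'t': 0.0, 'joint_pos': array([ 1.02286121,  0.47779306,  0.02232705,  1.55639928, -0.01147154,
        1.10929632, -0.08310601]), 'qvel': array([ 9.64137401e-06, -1.48094741e-03, -1.65090252e-05,  7.27835174e-04,
       -1.76272837e-03, -2.99783725e-04, -1.18859700e-03]), 'joint_efforts': array([ 2.36705628e-04, -5.96457732e+01,  1.60816815e+00, -2.81197572e+01,
        1.25607866e-02,  9.40316124e-03,  5.27952909e-05]), 'eef_pos': array([ 287.1572986 , -610.25064026,  230.35222415]), 'eef_rot': array([ 3.14144250e+00,  1.76151876e-03, -1.13092124e+00]), 'force': array([-0.22629844,  0.51807388,  0.9146377 ]), 'moment': array([-0.03226035,  0.00189064, -0.00238601]), 'gripper_width': 85.56068300670192}
{'mtx': array([[417.16394107,   0.        , 257.69514672],
       [  0.        , 417.16394107, 192.48768305],
       [  0.        ,   0.        ,   1.        ]]), 'dist': array([-0.0812372,  0.       ,  0.       ,  0.       ,  0.       ]), 'position': array([-379.544558  , -594.71132074,  531.36858402]), 'orientation': array([ 1.17364047, -0.01711674, -0.94365994])}
{'mtx': array([[457.14815776,   0.        , 252.29891332],
       [  0.        , 457.14815776, 188.65590511],
       [  0.        ,   0.        ,   1.        ]]), 'dist': array([-0.06604283,  0.        ,  0.        ,  0.        ,  0.        ]), 'position': array([ 362.52954891,   76.99112551, 1286.17055529]), 'orientation': array([ 1.40955293e-01, -1.49018147e-03, -1.55010348e+00])}
```

View pics/scene0.png

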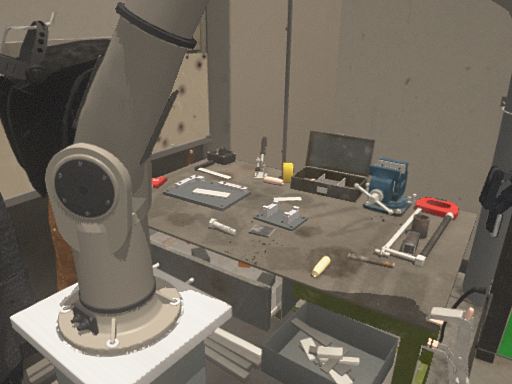

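View pics/top0.png

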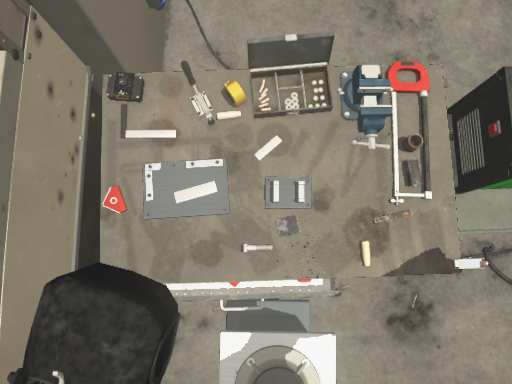

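The top picture shows the board at about (186,188) with its fences at the top and left, the askew coupon at (195,192), the cradle at (288,192), the small plate at (288,225) and the bolt at (257,248). I'll enlarge the board and cradle.

```bash
python3 - <<'E'
import cv2
im=cv2.imread("pics/top0.png")
cv2.imwrite("pics/cropb.png",cv2.resize(im[150:225,135:240],None,fx=7,fy=7,interpolation=cv2.INTER_CUBIC))
cv2.imwrite("pics/cropc.png",cv2.resize(im[165:245,255:325],None,fx=7,fy=7,interpolation=cv2.INTER_CUBIC))
E
```

```text
(no output)
```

View pics/cropb.png

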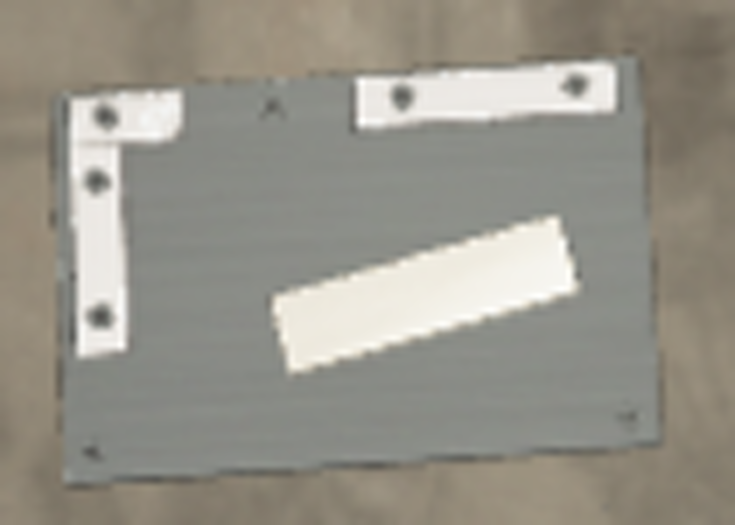

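View pics/cropc.png

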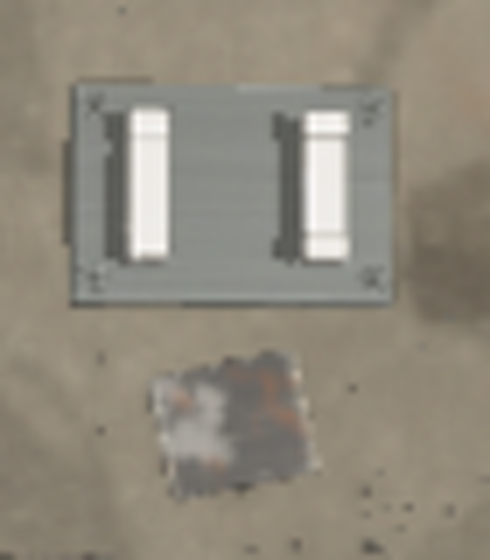

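```bash
cat > h.py <<'E'
from rig import *
import numpy as np,cv2
from scipy.spatial.transform import Rotation as R
from scipy.optimize import least_squares
def proj(c,P):
    Rw=R.from_euler('xyz',c["orientation"]).as_matrix()
    F=np.diag([1,-1,-1.])
    M=F@Rw.T
    return cv2.projectPoints(np.asarray(P,float),cv2.Rodrigues(M)[0],-M@c["position"],c["mtx"],c["dist"])[0][:,0]
def fit(c,local,px,x0):
    local=np.asarray(local,float);px=np.asarray(px,float)
    def w(p):
        cs,sn=np.cos(p[2]),np.sin(p[2]);q=local.copy()
        q[:,0]=p[0]+cs*local[:,0]-sn*local[:,1];q[:,1]=p[1]+sn*local[:,0]+cs*local[:,1];return q
    f=lambda p:(proj(c,w(p))-px).ravel()
    r=least_squares(f,x0,x_scale=[100,100,1]);return r.x,np.round(r.fun.reshape(-1,2),2)
def cp(pts,off,s=7): return (np.asarray(pts,float)+.5)/s-.5+np.array(off)
E
python3 - <<'E'
from h import *
c=capture("top")
b,e=fit(c,[[80,120,12],[80,-120,12],[-80,-120,12],[-80,120,12],[55,-5,12],[55,-110,12],[-30,90,12]],
 cp([[57,92],[636,58],[660,442],[66,483],[357,129],[616,112],[127,350]],(135,150)),[580,250,0]);print(b,e)
k,e=fit(c,[[16,60,18],[16,-60,18],[-16,-60,18],[-16,60,18]],cp([[272,296],[557,215],[578,288],[290,372]],(135,150)),[550,230,0]);print(k,e)
a,e=fit(c,[[45,65,8],[45,-65,8],[-45,-65,8],[-45,65,8]],cp([[73,85],[391,87],[392,303],[73,303]],(255,165)),[550,0,0]);print(a,e)
s,e=fit(c,[[29.5,43,40],[29.5,27,40],[29.5,-27,40],[29.5,-43,40],[-29.5,-43,40],[-29.5,27,40]],cp([[130,107],[169,107],[306,110],[350,110],[350,260],[169,260]],(255,165)),[550,0,0]);print(s,e)
rot=lambda t:np.array([[np.cos(t),-np.sin(t)],[np.sin(t),np.cos(t)]])
print("home",b[:2]+rot(b[2])@[39,30], "coupon in board",rot(b[2]).T@(k[:2]-b[:2]),k[2]-b[2])
E
```

```text
[5.42732896e+02 2.69006207e+02 8.43972467e-02] [[-0.98 -0.33]
 [ 0.33 -0.82]
 [ 0.08  0.33]
 [-0.57 -0.18]
 [ 0.23  0.21]
 [ 0.16  0.31]
 [ 0.75  0.44]]
[5.31439334e+02 2.38642882e+02 3.03685198e-01] [[-0.34  0.  ]
 [ 0.13 -0.23]
 [ 0.19  0.18]
 [ 0.02  0.04]]
[ 5.35671845e+02 -2.14651399e+01  1.58935021e-02] [[-0.24 -0.28]
 [ 0.12 -0.33]
 [ 0.39  0.4 ]
 [-0.27  0.19]]
[ 5.35545154e+02 -2.15288194e+01  9.89187773e-03] [[-0.    0.17]
 [ 0.22  0.23]
 [ 0.18  0.02]
 [-0.33  0.09]
 [-0.22 -0.12]
 [ 0.16 -0.39]]
home [579.06516963 302.18701397] coupon in board [-13.81290519 -29.3032373 ] 0.21928795174808416
```

```bash
cat >> h.py <<'E'
B=np.array([542.7,269.0]);BY=0.0844; C=np.array([535.6,-21.5]);CY=0.012
rot=lambda t:np.array([[np.cos(t),-np.sin(t)],[np.sin(t),np.cos(t)]])
def bw(x,y): return B+rot(BY)@np.array([x,y])
def plan(xy,z,yaw):
    s=read_state();R0=R.from_euler('xyz',s["eef_rot"])
    d=R0.inv().apply(np.array([xy[0],xy[1],z])-s["eef_pos"])/1000
    rv=(R0.inv()*R.from_euler('xyz',[np.pi,0,yaw])).as_rotvec(degrees=True)
    print("target",xy,z,"delta",d.round(4),"rotdeg",rv.round(2),"rows",np.linalg.norm(d)/.0417,np.linalg.norm(rv)/7.16)
def st():
    s=read_state();p=s["eef_pos"];bl=rot(BY).T@(p[:2]-B);cl=rot(CY).T@(p[:2]-C)
    print("t",round(s["t"],2),"pos",p.round(2),"rot",s["eef_rot"].round(4),"F",s["force"].round(1),"w",round(s["gripper_width"],1),"board",bl.round(1),"cradle",cl.round(1),"q",s["joint_pos"].round(2))
E
python3 - <<'E'
from h import *
st();plan([560,-250],150,-1.30)
E
```

```text
t 0.15 pos [ 287.19 -610.36  230.54] rot [ 3.1415e+00  1.4000e-03 -1.1310e+00] F [-0.4 -0.2  0. ] w 85.4 board [-328.7 -854.7] cradle [-255.5 -585.8] q [ 1.02  0.48  0.02  1.56 -0.01  1.11 -0.08]
target [560, -250] 150 delta [-0.2098 -0.4003  0.0808] rotdeg [0.01 0.08 9.68] rows 11.009597154751026 1.3524992099959916
```

Call:
jog_arm --pt "-0.015 -0.03 0.006 0 0 1 0" --pt "-0.033 -0.065 0.013 0 0 2 0" --pt "-0.051 -0.1 0.02 0 0 3 0" --pt "-0.069 -0.135 0.027 0 0 4 0" --pt "-0.087 -0.17 0.034 0 0 5 0" --pt "-0.105 -0.205 0.041 0 0 6 0" --pt "-0.123 -0.24 0.048 0 0 7 0" --pt "-0.141 -0.275 0.055 0 0 8 0" --pt "-0.159 -0.31 0.062 0 0 9 0" --pt "-0.175 -0.34 0.07 0 0 9.7 0"

```text
t: 0.98
eef_pos: [522.2, -304.9, 161.0]
eef_rot: [-3.141, 0.0, -1.3]
force: [0.4, 0.2, 0.0]
gripper_width: -0.2
```

```bash
python3 - <<'E'
from h import *
st();plan(bw(-62,-29),100,BY-np.pi/2)
E
```

```text
t 0.98 pos [ 522.17 -304.94  161.03] rot [-3.1408e+00  4.0000e-04 -1.2996e+00] F [0.4 0.2 0. ] w -0.2 board [ -68.8 -570.2] cradle [ -16.8 -283.3] q [ 0.47  0.44 -0.05  1.79  0.03  0.91 -0.9 ]
target [483.36538829 234.87663773] 100 delta [-0.5305 -0.1072  0.0613] rotdeg [-0.04  0.03 10.7 ] rows 13.060999617517778 1.49456295633704
```

Call:
jog_arm --pt "-0.025 -0.005 0 0 0 1 0" --pt "-0.06 -0.012 0 0 0 2 0" --pt "-0.1 -0.02 0 0 0 3 0" --pt "-0.14 -0.028 0 0 0 4 0" --pt "-0.18 -0.036 0 0 0 5 0" --pt "-0.22 -0.044 0 0 0 6 0" --pt "-0.26 -0.052 0 0 0 7 0" --pt "-0.3 -0.06 0.005 0 0 8 0" --pt "-0.34 -0.068 0.01 0 0 9 0" --pt "-0.375 -0.076 0.02 0 0 10.7 0"

```text
t: 1.82
eef_pos: [493.5, 76.8, 142.0]
eef_rot: [-3.14, 0.001, -1.487]
force: [0.9, 0.1, -0.6]
gripper_width: 0.0
```

```bash
python3 - <<'E'
from h import *
st();plan(bw(-62,-29),40,BY-np.pi/2)
E
```

```text
t 1.82 pos [493.48  76.79 141.96] rot [-3.1397e+00  6.0000e-04 -1.4868e+00] F [ 0.9  0.1 -0.6] w 0.0 board [ -65.3 -187.4] cradle [-40.9  98.8] q [-0.13  0.31 -0.18  2.05  0.07  0.79 -1.84]
target [483.36538829 234.87663773] 40 delta [-0.1583 -0.003   0.1021] rotdeg [-0.11  0.04 -0.03] rows 4.517704878641162 0.016567036575701428
```

Call:
jog_arm --pt "-0.025 0 0.01 0 0 0 0" --pt "-0.05 -0.001 0.03 0 0 0 0" --pt "-0.08 -0.002 0.05 0 0 0 0" --pt "-0.11 -0.003 0.07 0 0 0 0" --pt "-0.135 -0.003 0.085 0 0 0 0" --pt "-0.15 -0.003 0.095 0 0 0 0" --pt "-0.158 -0.003 0.1 0 0 0 0" --pt "-0.158 -0.003 0.102 0 0 0 0" --pt "-0.158 -0.003 0.102 0 0 0 0" --pt "-0.158 -0.003 0.102 0 0 0 0"

```text
t: 2.65
eef_pos: [484.0, 230.0, 39.7]
eef_rot: [-3.141, -0.001, -1.489]
force: [-0.4, -0.0, 1.1]
gripper_width: -0.1
```

```bash
python3 - <<'E'
from h import *
st();plan(bw(-62,-29),14,BY-np.pi/2)
for n in ("scene","top"):
    c=capture(n);im=c["pixels"][:,:,::-1]
    im=im[140:260,110:310] if n=="scene" else im[140:240,120:250]
    cv2.imwrite(f"pics/{n}1.png",cv2.resize(im,None,fx=4 if n=="scene" else 5,fy=4 if n=="scene" else 5,interpolation=cv2.INTER_CUBIC))
E
```

```text
t 2.65 pos [483.96 230.    39.71] rot [-3.1412e+00 -9.0000e-04 -1.4890e+00] F [-0.4 -0.   1.1] w -0.1 board [-61.8 -33.9] cradle [-48.6 252.1] q [-0.42  0.52 -0.18  2.02  0.15  0.61 -2.19]
target [483.36538829 234.87663773] 14 delta [-0.0049  0.0002  0.0257] rotdeg [-0.02 -0.05 -0.15] rows 0.6277597535302992 0.022648453349908934
```

View pics/top1.png

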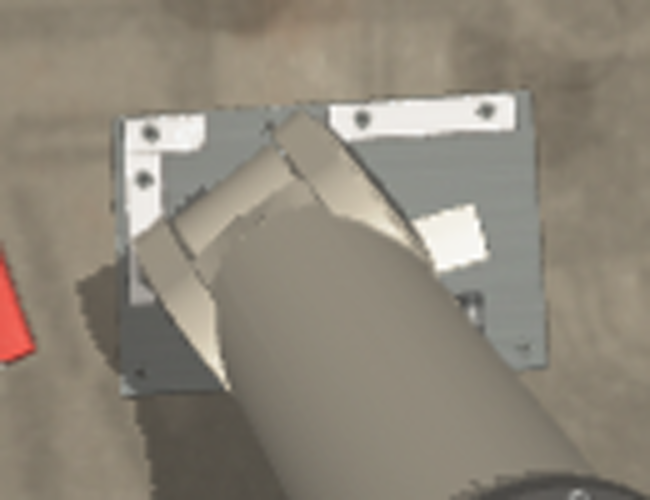

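View pics/scene1.png

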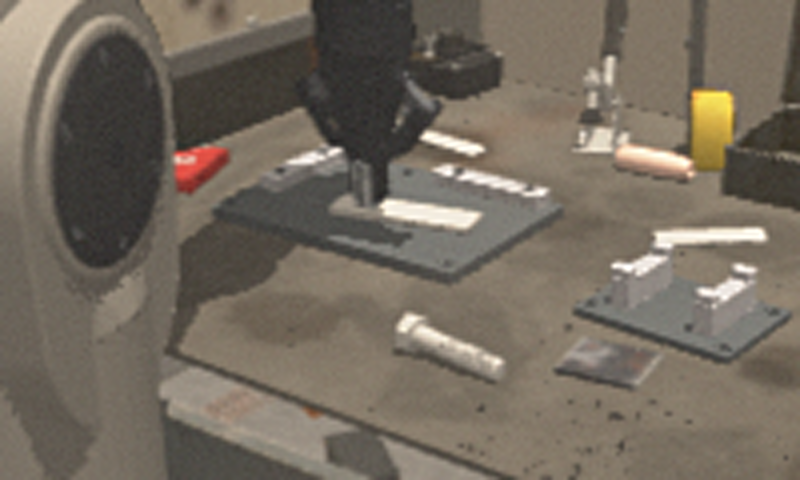

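The scene picture shows the shut fingers standing over the board in front of the coupon. Both fences and the coupon are still where they were. I'll lower the fingers beside the coupon.

Call:
jog_arm --pt "-0.003 0 0.004 0 0 0 0" --pt "-0.005 0 0.008 0 0 0 0" --pt "-0.005 0 0.012 0 0 0 0" --pt "-0.005 0 0.016 0 0 0 0" --pt "-0.005 0 0.02 0 0 0 0" --pt "-0.005 0 0.022 0 0 0 0" --pt "-0.005 0 0.024 0 0 0 0" --pt "-0.005 0 0.025 0 0 0 0" --pt "-0.005 0 0.025 0 0 0 0" --pt "-0.005 0 0.025 0 0 0 0"

```text
t: 3.58
eef_pos: [483.0, 236.7, 14.3]
eef_rot: [-3.142, -0.0, -1.487]
force: [-0.5, -0.9, -0.2]
gripper_width: 0.2
```

```bash
python3 - <<'E'
from h import *
st();plan(bw(5,-29),14,BY-np.pi/2)
E
```

```text
t 3.58 pos [482.98 236.67  14.32] rot [-3.1415 -0.     -1.4871] F [-0.5 -0.9 -0.2] w 0.2 board [-62.2 -27.2] cradle [-49.5 258.8] q [-0.44  0.57 -0.17  2.02  0.17  0.56 -2.21]
target [550.12689735 240.52472659] 14 delta [ 0.0018 -0.0672  0.0003] rotdeg [-0.   -0.   -0.04] rows 1.6128788361962054 0.005407499120221266
```

Call:
jog_arm --pt "0.001 -0.005 0 0 0 0 0" --pt "0.002 -0.01 0 0 0 0 0" --pt "0.002 -0.015 0 0 0 0 0" --pt "0.002 -0.02 0 0 0 0 0" --pt "0.002 -0.025 0 0 0 0 0" --pt "0.002 -0.03 0 0 0 0 0" --pt "0.002 -0.035 0 0 0 0 0" --pt "0.002 -0.04 0 0 0 0 0" --pt "0.002 -0.045 0 0 0 0 0" --pt "0.002 -0.05 0 0 0 0 0"

```text
t: 4.42
eef_pos: [533.4, 238.9, 14.3]
eef_rot: [3.141, -0.0, -1.487]
force: [-0.8, 0.1, 0.7]
gripper_width: -0.1
```

```bash
cat >> h.py <<'E'
def pic(tag,n="scene"):
    c=capture(n);im=c["pixels"][:,:,::-1]
    im=im[150:250,130:330] if n=="scene" else im[150:235,120:250]
    cv2.imwrite(f"pics/{n}{tag}.png",cv2.resize(im,None,fx=4 if n=="scene" else 6,fy=4 if n=="scene" else 6,interpolation=cv2.INTER_CUBIC))
E
python3 - <<'E'
from h import *
st();pic(2)
E
```

```text
t 4.42 pos [533.37 238.91  14.25] rot [ 3.1415 -0.     -1.487 ] F [-0.8  0.1  0.7] w -0.1 board [-11.8 -29.2] cradle [  0.9 260.4] q [-0.4   0.62 -0.17  1.91  0.16  0.62 -2.16]
```

View pics/scene2.png

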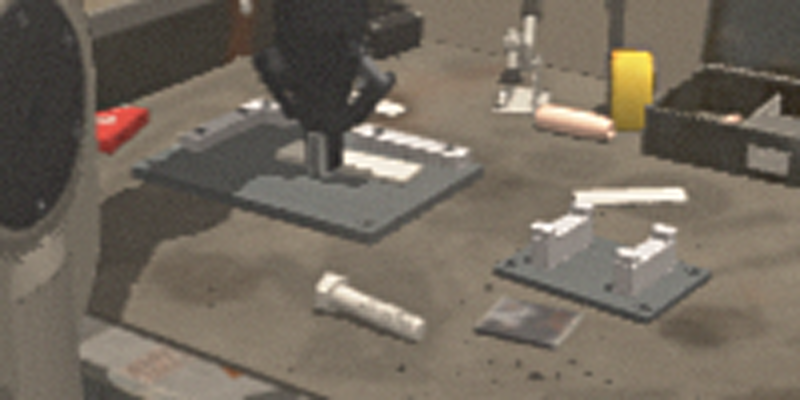

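The coupon, at crop (345,160), has moved with the fingers towards the long fence. I'll carry on slowly.

Call:
jog_arm --pt "0 -0.003 0 0 0 0 0" --pt "0 -0.006 0 0 0 0 0" --pt "0 -0.009 0 0 0 0 0" --pt "0 -0.012 0 0 0 0 0" --pt "0 -0.014 0 0 0 0 0" --pt "0 -0.016 0 0 0 0 0" --pt "0 -0.018 0 0 0 0 0" --pt "0 -0.02 0 0 0 0 0" --pt "0 -0.021 0 0 0 0 0" --pt "0 -0.022 0 0 0 0 0"

```text
t: 5.3
eef_pos: [554.9, 240.7, 14.3]
eef_rot: [3.142, -0.0, -1.487]
force: [-0.6, -0.6, 1.8]
gripper_width: -0.4
```

```bash
python3 - <<'E'
from h import *
st();pic(3)
E
```

```text
t 5.3 pos [554.94 240.67  14.26] rot [ 3.1415e+00 -1.0000e-04 -1.4871e+00] F [-0.6 -0.6  1.8] w -0.4 board [  9.8 -29.3] cradle [ 22.5 261.9] q [-0.39  0.64 -0.16  1.86  0.16  0.65 -2.14]
```

View pics/scene3.png

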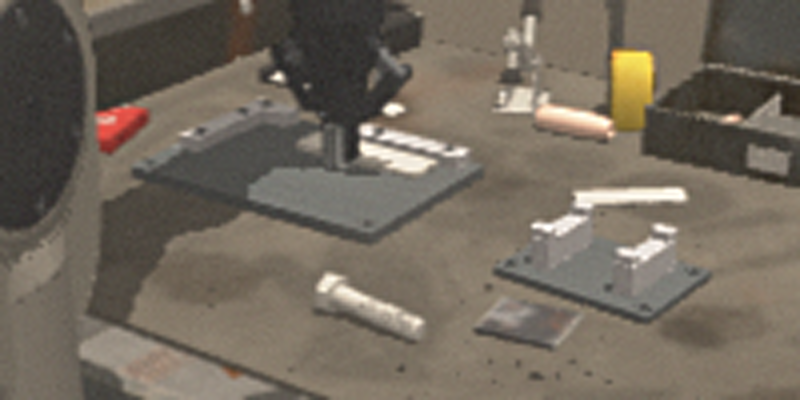

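Call:
jog_arm --pt "0 -0.0005 0 0 0 0 0" --pt "0 -0.001 0 0 0 0 0" --pt "0 -0.0015 0 0 0 0 0" --pt "0 -0.002 0 0 0 0 0" --pt "0 -0.002 0 0 0 0 0" --pt "0 -0.0025 0 0 0 0 0" --pt "0 -0.0025 0 0 0 0 0" --pt "0 -0.003 0 0 0 0 0" --pt "0 -0.003 0 0 0 0 0" --pt "0 -0.003 0 0 0 0 0"

```text
t: 6.18
eef_pos: [557.6, 240.9, 14.3]
eef_rot: [3.141, -0.0, -1.487]
force: [-2.6, -0.7, 1.9]
gripper_width: 0.2
```

```bash
python3 - <<'E'
from h import *
st()
E
```

```text
t 6.18 pos [557.58 240.94  14.26] rot [ 3.1412e+00 -1.0000e-04 -1.4870e+00] F [-2.6 -0.7  1.9] w 0.2 board [ 12.5 -29.2] cradle [ 25.1 262.2] q [-0.39  0.65 -0.16  1.86  0.16  0.65 -2.14]
```

Call:
jog_arm --pt "0 -0.0005 0 0 0 0 0" --pt "0 -0.001 0 0 0 0 0" --pt "0 -0.001 0 0 0 0 0" --pt "0 -0.0015 0 0 0 0 0" --pt "0 -0.0015 0 0 0 0 0" --pt "0 -0.002 0 0 0 0 0" --pt "0 -0.002 0 0 0 0 0" --pt "0 -0.002 0 0 0 0 0" --pt "0 -0.002 0 0 0 0 0" --pt "0 -0.002 0 0 0 0 0"

```text
t: 7.02
eef_pos: [557.8, 240.9, 14.1]
eef_rot: [3.138, -0.001, -1.487]
force: [-7.1, -1.4, 5.4]
gripper_width: 0.1
```

```bash
python3 - <<'E'
from h import *
st()
E
```

```text
t 7.02 pos [557.82 240.91  14.05] rot [ 3.1380e+00 -1.0000e-03 -1.4865e+00] F [-7.1 -1.4  5.4] w 0.1 board [ 12.7 -29.3] cradle [ 25.4 262.1] q [-0.39  0.65 -0.17  1.85  0.16  0.66 -2.13]
```

The force has risen to 7 N with the fingers stalled, so the coupon is against the long fence. Next I back off and go round to the coupon's near end (-y).

Call:
jog_arm --pt "0 0.006 0 0 0 0 0" --pt "0 0.015 0 0 0 0 0" --pt "0 0.025 -0.01 0 0 0 0" --pt "0.01 0.03 -0.03 0 0 0 0" --pt "0.035 0.025 -0.04 0 0 0 0" --pt "0.065 0.01 -0.045 0 0 0 0" --pt "0.09 -0.005 -0.045 0 0 0 0" --pt "0.105 -0.018 -0.045 0 0 0 0" --pt "0.11 -0.022 -0.045 0 0 0 0" --pt "0.11 -0.022 -0.045 0 0 0 0"

```text
t: 7.85
eef_pos: [592.2, 131.5, 59.4]
eef_rot: [-3.14, -0.001, -1.491]
force: [-0.1, 0.4, 0.2]
gripper_width: -0.2
```

```bash
python3 - <<'E'
from h import *
st();pic(4);pic(4,"top");plan(bw(37,-122),14,BY-np.pi/2)
E
```

```text
t 7.85 pos [592.19 131.49  59.44] rot [-3.1400e+00 -5.0000e-04 -1.4905e+00] F [-0.1  0.4  0.2] w -0.2 board [  37.7 -141.2] cradle [ 58.4 152.3] q [-0.19  0.58 -0.17  1.85  0.14  0.73 -1.93]
target [589.85287577 150.55336093] 14 delta [-0.0157 -0.0011  0.0451] rotdeg [0.02 0.05 0.02] rows 1.1465847766062698 0.008467189055758498
```

View pics/scene4.png

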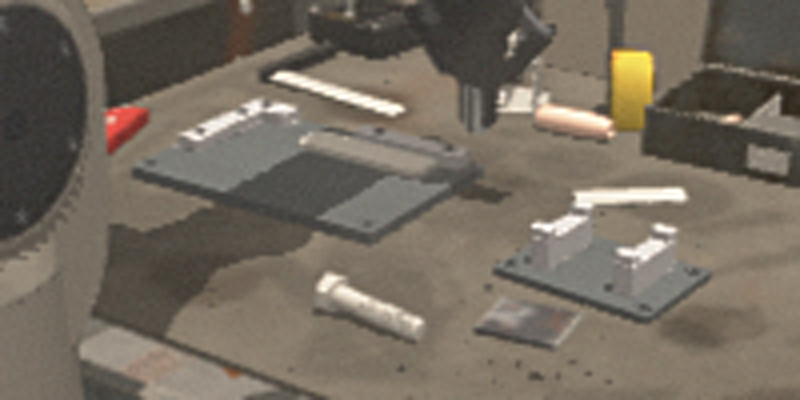

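View pics/top4.png

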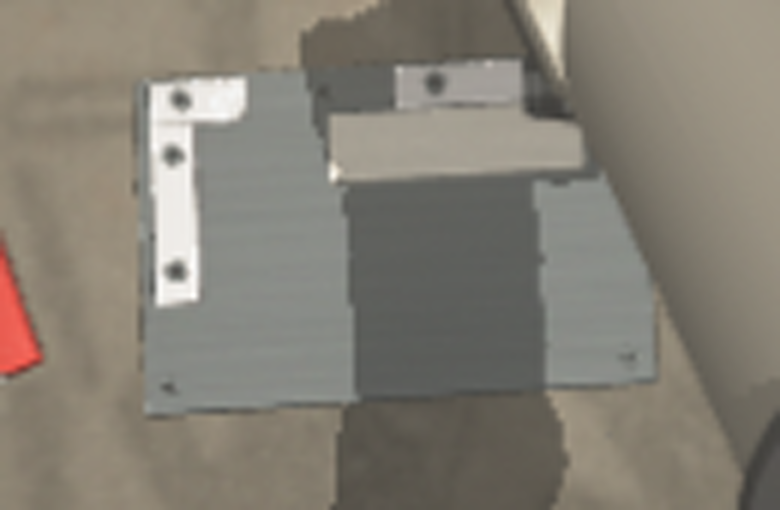

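The coupon lies flush along the long fence, spanning top crop (330–585, 115–180).

```bash
python3 - <<'E'
from h import *
c=capture("top")
k,e=fit(c,[[16,60,18],[-16,60,18],[-16,-60,18]],cp([[330,115],[332,181],[585,166]],(120,150),6),[575,240,.08]);print(k,e.tolist(),rot(BY).T@(k[:2]-B),k[2]-BY)
st()
E
```

```text
[5.83837232e+02 2.38852809e+02 8.08125409e-02] [[-0.17, -0.1], [-0.1, 0.06], [0.27, 0.03]] [ 38.44939813 -33.50774183] -0.003587459147690694
t 8.0 pos [589.77 135.36  59.14] rot [ 3.1410e+00  1.1000e-03 -1.4847e+00] F [-0.4 -0.2  0.6] w -0.5 board [  35.6 -137.1] cradle [ 56.  156.2] q [-0.2   0.58 -0.18  1.85  0.14  0.73 -1.93]
```

Call:
jog_arm --pt "-0.005 -0.001 0.005 0 0 0 0" --pt "-0.01 -0.001 0.012 0 0 0 0" --pt "-0.015 -0.001 0.02 0 0 0 0" --pt "-0.015 -0.001 0.028 0 0 0 0" --pt "-0.015 -0.001 0.035 0 0 0 0" --pt "-0.015 -0.001 0.04 0 0 0 0" --pt "-0.015 -0.001 0.043 0 0 0 0" --pt "-0.015 -0.001 0.045 0 0 0 0" --pt "-0.015 -0.001 0.045 0 0 0 0" --pt "-0.015 -0.001 0.045 0 0 0 0"

```text
t: 8.83
eef_pos: [590.9, 148.2, 14.4]
eef_rot: [-3.141, -0.0, -1.487]
force: [-0.3, 1.1, -0.1]
gripper_width: -0.6
```

```bash
python3 - <<'E'
from h import *
st();plan(bw(37,-52),14,BY-np.pi/2)
E
```

```text
t 8.83 pos [590.9  148.19  14.43] rot [-3.1413 -0.     -1.4875] F [-0.3  1.1 -0.1] w -0.6 board [  37.8 -124.4] cradle [ 57.3 169. ] q [-0.23  0.65 -0.16  1.85  0.16  0.65 -1.97]
target [583.9518874  220.30419129] 14 delta [-0.0724  0.0009  0.0004] rotdeg [-0.02 -0.   -0.06] rows 1.737301392613793 0.008866073385233745
```

Call:
jog_arm --pt "-0.007 0 0 0 0 0 0" --pt "-0.014 0 0 0 0 0 0" --pt "-0.021 0 0 0 0 0 0" --pt "-0.028 0.001 0 0 0 0 0" --pt "-0.035 0.001 0 0 0 0 0" --pt "-0.042 0.001 0 0 0 0 0" --pt "-0.049 0.001 0 0 0 0 0" --pt "-0.056 0.001 0 0 0 0 0" --pt "-0.062 0.001 0 0 0 0 0" --pt "-0.068 0.001 0 0 0 0 0"

```text
t: 9.67
eef_pos: [584.0, 216.7, 14.3]
eef_rot: [-3.142, -0.0, -1.487]
force: [-0.0, -1.8, 1.4]
gripper_width: 0.1
```

```bash
python3 - <<'E'
from h import *
st();pic(5)
E
```

```text
t 9.67 pos [583.96 216.68  14.3 ] rot [-3.1416e+00 -1.0000e-04 -1.4869e+00] F [-0.  -1.8  1.4] w 0.1 board [ 36.7 -55.6] cradle [ 51.2 237.6] q [-0.34  0.66 -0.16  1.82  0.16  0.67 -2.07]
```

View pics/scene5.png

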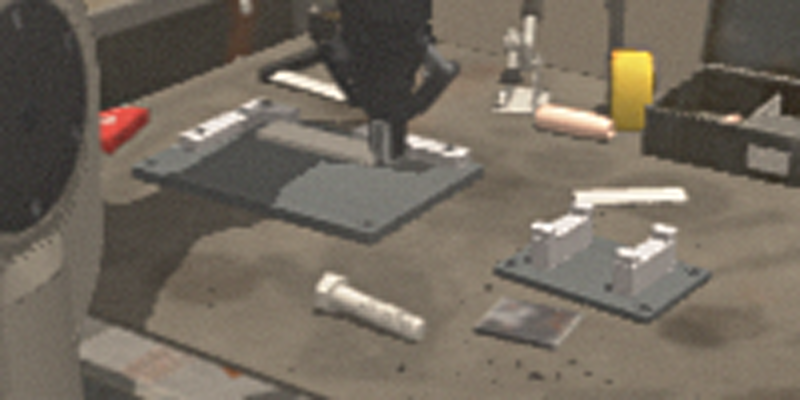

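The coupon is almost at the end fence, with its far end at crop (262,128). I'll push on slowly.

Call:
jog_arm --pt "-0.002 0 0 0 0 0 0" --pt "-0.004 0 0 0 0 0 0" --pt "-0.006 0 0 0 0 0 0" --pt "-0.007 0 0 0 0 0 0" --pt "-0.008 0 0 0 0 0 0" --pt "-0.009 0 0 0 0 0 0" --pt "-0.01 0 0 0 0 0 0" --pt "-0.0105 0 0 0 0 0 0" --pt "-0.011 0 0 0 0 0 0" --pt "-0.011 0 0 0 0 0 0"

```text
t: 10.55
eef_pos: [583.0, 227.2, 14.3]
eef_rot: [3.142, 0.0, -1.487]
force: [-0.6, 0.4, 0.3]
gripper_width: -0.4
```

```bash
python3 - <<'E'
from h import *
st()
E
```

```text
t 10.55 pos [583.02 227.19  14.26] rot [ 3.1415e+00  1.0000e-04 -1.4869e+00] F [-0.6  0.4  0.3] w -0.4 board [ 36.6 -45.1] cradle [ 50.4 248.1] q [-0.36  0.67 -0.16  1.81  0.16  0.68 -2.09]
```

Call:
jog_arm --pt "-0.0005 0 0 0 0 0 0" --pt "-0.001 0 0 0 0 0 0" --pt "-0.0015 0 0 0 0 0 0" --pt "-0.002 0 0 0 0 0 0" --pt "-0.0025 0 0 0 0 0 0" --pt "-0.003 0 0 0 0 0 0" --pt "-0.0035 0 0 0 0 0 0" --pt "-0.004 0 0 0 0 0 0" --pt "-0.004 0 0 0 0 0 0" --pt "-0.004 0 0 0 0 0 0"

```text
t: 11.38
eef_pos: [582.8, 231.2, 14.4]
eef_rot: [-3.141, 0.0, -1.487]
force: [-0.1, -0.9, -0.1]
gripper_width: 0.0
```

```bash
python3 - <<'E'
from h import *
st()
E
```

```text
t 11.38 pos [582.8  231.2   14.37] rot [-3.1414e+00  2.0000e-04 -1.4869e+00] F [-0.1 -0.9 -0.1] w 0.0 board [ 36.8 -41. ] cradle [ 50.2 252.1] q [-0.36  0.67 -0.16  1.81  0.15  0.68 -2.09]
```

Call:
jog_arm --pt "-0.0005 0 0 0 0 0 0" --pt "-0.001 0 0 0 0 0 0" --pt "-0.0015 0 0 0 0 0 0" --pt "-0.002 0 0 0 0 0 0" --pt "-0.0025 0 0 0 0 0 0" --pt "-0.003 0 0 0 0 0 0" --pt "-0.003 0 0 0 0 0 0" --pt "-0.003 0 0 0 0 0 0" --pt "-0.003 0 0 0 0 0 0" --pt "-0.003 0 0 0 0 0 0"

```text
t: 12.22
eef_pos: [582.6, 234.2, 14.3]
eef_rot: [-3.141, 0.0, -1.487]
force: [0.4, -0.5, -0.0]
gripper_width: -0.1
```

```bash
python3 - <<'E'
from h import *
st();pic(6);pic(6,"top")
E
```

```text
t 12.22 pos [582.56 234.15  14.35] rot [-3.1414e+00  2.0000e-04 -1.4870e+00] F [ 0.4 -0.5 -0. ] w -0.1 board [ 36.8 -38.1] cradle [ 50.  255.1] q [-0.37  0.67 -0.16  1.81  0.15  0.68 -2.1 ]
```

View pics/scene6.png

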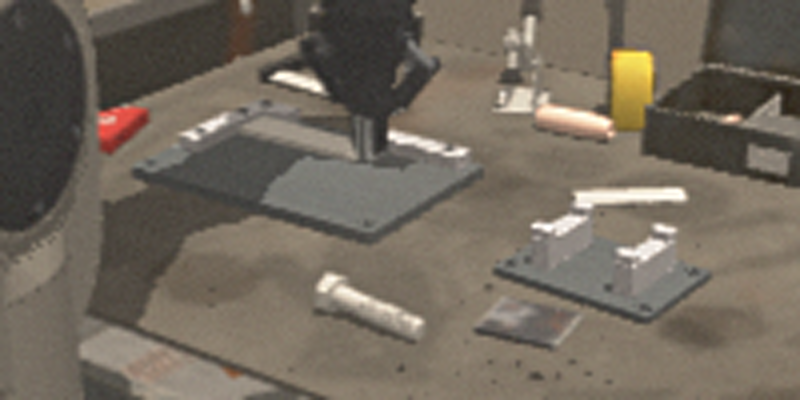

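View pics/top6.png

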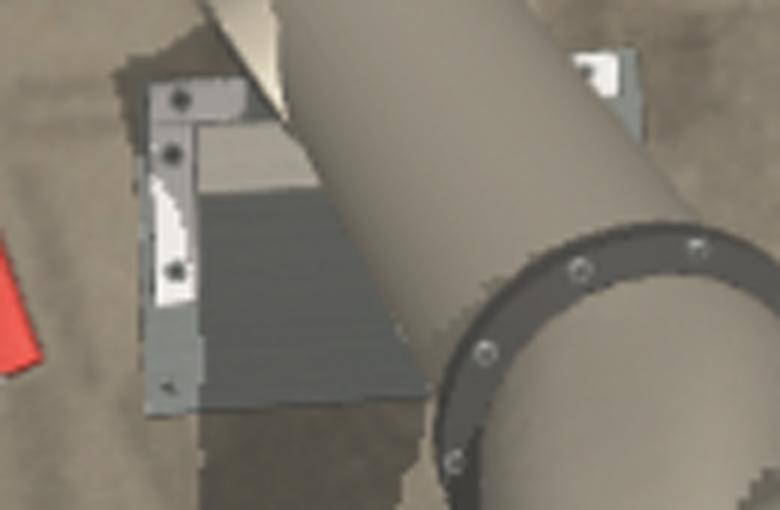

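The coupon's end, at top crop (199,155), is almost touching the end fence face, with maybe 1 mm left.

Call:
jog_arm --pt "-0.0005 0 0 0 0 0 0" --pt "-0.001 0 0 0 0 0 0" --pt "-0.001 0 0 0 0 0 0" --pt "-0.0015 0 0 0 0 0 0" --pt "-0.0015 0 0 0 0 0 0" --pt "-0.002 0 0 0 0 0 0" --pt "-0.002 0 0 0 0 0 0" --pt "-0.0025 0 0 0 0 0 0" --pt "-0.0025 0 0 0 0 0 0" --pt "-0.0025 0 0 0 0 0 0"

```text
t: 13.15
eef_pos: [582.5, 234.5, 14.3]
eef_rot: [3.141, -0.002, -1.488]
force: [0.0, -6.2, 3.5]
gripper_width: -0.3
```

```bash
python3 - <<'E'
from h import *
st()
E
```

```text
t 13.15 pos [582.51 234.53  14.28] rot [ 3.1410e+00 -2.3000e-03 -1.4883e+00] F [ 0.  -6.2  3.5] w -0.3 board [ 36.8 -37.7] cradle [ 50.  255.4] q [-0.37  0.67 -0.15  1.8   0.16  0.68 -2.1 ]
```

It stalls at 6 N, so the coupon is against the end fence. A second push against the long fence, at the coupon's middle, will make it snug there too.

Call:
jog_arm --pt "0.006 0 0 0 0 0 0" --pt "0.012 0.002 0 0 0 0 0" --pt "0.012 0.01 -0.01 0 0 0 0" --pt "0.005 0.025 -0.02 0 0 0 0" --pt "-0.015 0.045 -0.02 0 0 0 0" --pt "-0.04 0.049 -0.02 0 0 0 0" --pt "-0.06 0.049 -0.015 0 0 0 0" --pt "-0.066 0.049 -0.007 0 0 0 0" --pt "-0.066 0.049 0 0 0 0 0" --pt "-0.066 0.049 0 0 0 0 0"

```text
t: 13.98
eef_pos: [526.8, 296.9, 12.8]
eef_rot: [3.139, -0.002, -1.487]
force: [0.0, -0.2, -0.1]
gripper_width: 0.1
```

```bash
python3 - <<'E'
from h import *
st();plan(bw(11,30),14.3,BY-np.pi/2)
E
```

```text
t 13.98 pos [526.79 296.89  12.76] rot [ 3.1391e+00 -1.8000e-03 -1.4867e+00] F [ 0.  -0.2 -0.1] w 0.1 board [-13.5  29.1] cradle [ -5.  318.5] q [-0.5   0.65 -0.16  1.86  0.16  0.65 -2.24]
target [551.13184976 299.82051118] 14.3 delta [-0.0009 -0.0245 -0.0016] rotdeg [ 0.14 -0.1  -0.02] rows 0.5890580918279635 0.024317777751389966
```

Call:
jog_arm --pt "0 -0.002 -0.001 0 0 0 0" --pt "0 -0.006 -0.001 0 0 0 0" --pt "0 -0.01 -0.001 0 0 0 0" --pt "0 -0.014 -0.001 0 0 0 0" --pt "0 -0.017 -0.001 0 0 0 0" --pt "0 -0.02 -0.001 0 0 0 0" --pt "0 -0.022 -0.001 0 0 0 0" --pt "0 -0.023 -0.001 0 0 0 0" --pt "0 -0.024 -0.001 0 0 0 0" --pt "0 -0.024 -0.001 0 0 0 0"

```text
t: 14.82
eef_pos: [551.6, 300.1, 15.2]
eef_rot: [3.141, -0.0, -1.487]
force: [-0.8, -0.6, -0.6]
gripper_width: -0.1
```

Call:
jog_arm --pt "0 -0.0005 0 0 0 0 0" --pt "0 -0.001 0 0 0 0 0" --pt "0 -0.0015 0 0 0 0 0" --pt "0 -0.002 0 0 0 0 0" --pt "0 -0.0025 0 0 0 0 0" --pt "0 -0.003 0 0 0 0 0" --pt "0 -0.003 0 0 0 0 0" --pt "0 -0.003 0 0 0 0 0" --pt "0 -0.003 0 0 0 0 0" --pt "0 -0.003 0 0 0 0 0"

```text
t: 15.65
eef_pos: [552.9, 300.2, 15.0]
eef_rot: [3.138, -0.001, -1.486]
force: [-7.0, -2.1, 3.4]
gripper_width: 0.1
```

```bash
python3 - <<'E'
from h import *
st()
E
```

```text
t 15.65 pos [552.86 300.24  14.99] rot [ 3.1381e+00 -1.0000e-03 -1.4864e+00] F [-7.  -2.1  3.4] w 0.1 board [12.8 30.3] cradle [ 21.1 321.5] q [-0.48  0.67 -0.16  1.8   0.15  0.69 -2.21]
```

It stops at the same board x, 12.8 mm, with 7 N, so the coupon is snug. I'll back off, rise, turn to the grasp yaw and check from above.

Call:
jog_arm --pt "0 0.005 0 0 0 0 0" --pt "0 0.012 0 0 0 0 0" --pt "0 0.022 -0.015 0 0 0 0" --pt "0 0.05 -0.035 0 0 -7 0" --pt "0.02 0.075 -0.055 0 0 -14 0.2" --pt "0.05 0.09 -0.07 0 0 -21 0.4" --pt "0.09 0.1 -0.085 0 0 -28 0.6" --pt "0.13 0.1 -0.085 0 0 -35 0.7" --pt "0.16 0.1 -0.085 0 0 -42 0.7" --pt "0.18 0.1 -0.085 0 0 -49 0.7"

```text
t: 16.48
eef_pos: [470.5, 108.6, 100.8]
eef_rot: [3.141, -0.003, -0.629]
force: [0.0, 0.4, -0.2]
gripper_width: 59.7
```

```bash
python3 - <<'E'
from h import *
st();pic(7);pic(7,"top");plan(bw(39,30),60,BY)
E
```

```text
t 16.48 pos [470.52 108.57 100.84] rot [ 3.1415e+00 -2.6000e-03 -6.2920e-01] F [ 0.   0.4 -0.2] w 59.7 board [ -85.4 -153.8] cradle [-63.5 130.8] q [-0.03  0.37 -0.39  2.1   0.22  0.71 -1.19]
target [579.0321819  302.18090653] 60 delta [-0.0281 -0.2207  0.0401] rotdeg [  0.1   -0.09 -41.22] rows 5.422359854922064 5.756630140490977
```

View pics/top7.png

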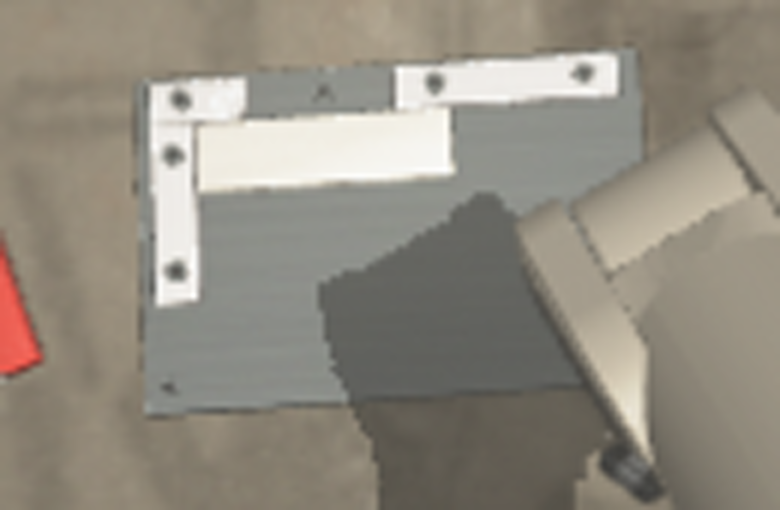

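View pics/scene7.png

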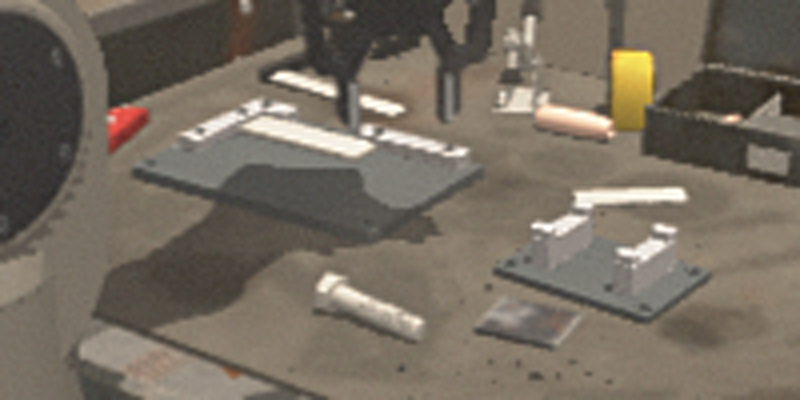

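```bash
python3 - <<'E'
from h import *
c=capture("top")
cv2.imwrite("pics/z7.png",cv2.resize(c["pixels"][158:186,140:206,::-1],None,fx=12,fy=12,interpolation=cv2.INTER_CUBIC))
k,e=fit(c,[[16,60,18],[16,-60,18],[-16,-60,18],[-16,60,18]],cp([[197,125],[450,108],[455,172],[201,192]],(120,150),6),[579,302,.08]);print(k,e.tolist(),rot(BY).T@(k[:2]-B),k[2]-BY)
E
```

```text
[5.78310222e+02 3.00777909e+02 9.52891760e-02] [[0.03, 0.04], [0.15, -0.28], [-0.04, 0.21], [-0.15, 0.02]] [38.16233715 28.66285735] 0.010889176043245602
```

View pics/z7.png

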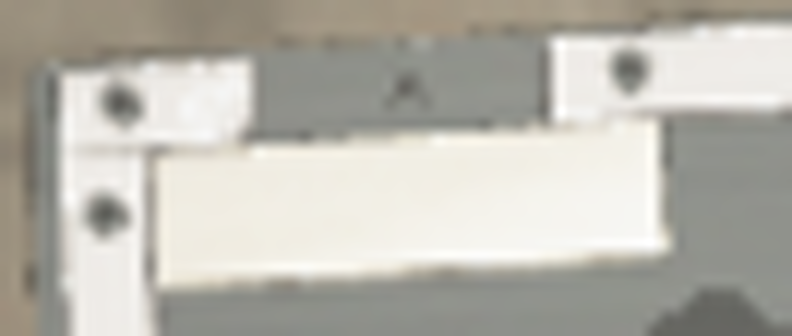

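```bash
python3 - <<'E'
from h import *
c=capture("top");g=c["pixels"].astype(int)
for r in (165,168,170,172,174,177,180): print(r,[tuple(g[r,x])[2] for x in range(143,160)])
print("cols");
for x in (156,158,160,188,190,192): print(x,[g[r,x][2] for r in range(158,186)])
for n,P in dict(b12=[-10,90,12],b24=[-10,90,24],b18=[20,90,18],c24=[20,90,24],g12=[55,-15,12],g18=[55,-15,18],g24=[55,-15,24]).items(): print(n,proj(c,[[*bw(*P[:2]),P[2]]]))
E
```

```text
165 [np.int64(129), np.int64(107), np.int64(214), np.int64(226), np.int64(227), np.int64(185), np.int64(135), np.int64(144), np.int64(193), np.int64(227), np.int64(230), np.int64(230), np.int64(230), np.int64(238), np.int64(238), np.int64(243), np.int64(240)]
168 [np.int64(128), np.int64(133), np.int64(232), np.int64(232), np.int64(229), np.int64(225), np.int64(200), np.int64(171), np.int64(216), np.int64(229), np.int64(230), np.int64(231), np.int64(235), np.int64(239), np.int64(240), np.int64(231), np.int64(229)]
170 [np.int64(125), np.int64(134), np.int64(219), np.int64(214), np.int64(204), np.int64(199), np.int64(202), np.int64(192), np.int64(195), np.int64(161), np.int64(156), np.int64(182), np.int64(192), np.int64(197), np.int64(199), np.int64(202), np.int64(196)]
172 [np.int64(125), np.int64(133), np.int64(229), np.int64(232), np.int64(231), np.int64(232), np.int64(233), np.int64(230), np.int64(235), np.int64(170), np.int64(219), np.int64(225), np.int64(225), np.int64(225), np.int64(225), np.int64(225), np.int64(225)]
174 [np.int64(130), np.int64(134), np.int64(236), np.int64(2
[... 2811 characters left out ...]
64(139), np.int64(138), np.int64(138)]
192 [np.int64(126), np.int64(127), np.int64(133), np.int64(200), np.int64(148), np.int64(97), np.int64(120), np.int64(145), np.int64(224), np.int64(203), np.int64(224), np.int64(231), np.int64(233), np.int64(234), np.int64(237), np.int64(239), np.int64(241), np.int64(242), np.int64(242), np.int64(243), np.int64(244), np.int64(171), np.int64(138), np.int64(139), np.int64(141), np.int64(140), np.int64(138), np.int64(135)]
b12 [[153.22299523 192.99162478]]
b24 [[152.31032976 192.42831193]]
b18 [[152.41952326 182.169853  ]]
c24 [[151.96121979 181.83912086]]
g12 [[189.31340841 167.99847471]]
g18 [[189.02736661 167.60510448]]
g24 [[188.73869564 167.20810844]]
```

```bash
python3 - <<'E'
from h import *
c=capture("top");g=c["pixels"].astype(int)
for r in (183,185,187,189,191,193,196): print(r,g[r,146:158,2].tolist())
for r in (183,185,187,189,191,193,196): print(r,g[r,146:158,0].tolist())
for r in (172,174,176,178,180): print(r,g[r,146:158,0].tolist())
E
```

```text
183 [224, 231, 231, 233, 232, 232, 185, 133, 134, 135, 135, 135]
185 [224, 231, 231, 232, 232, 232, 203, 139, 135, 136, 134, 134]
187 [224, 231, 231, 233, 232, 233, 214, 141, 134, 136, 136, 135]
189 [223, 232, 232, 233, 233, 232, 216, 143, 137, 138, 138, 138]
191 [224, 232, 231, 232, 233, 233, 237, 152, 135, 136, 136, 136]
193 [224, 232, 206, 167, 190, 229, 241, 155, 135, 136, 136, 136]
196 [234, 216, 151, 135, 146, 224, 237, 152, 134, 135, 135, 134]
183 [232, 238, 238, 239, 238, 238, 198, 139, 138, 138, 139, 139]
185 [232, 238, 238, 239, 239, 238, 215, 145, 138, 139, 137, 138]
187 [232, 238, 238, 239, 239, 239, 223, 149, 139, 140, 140, 139]
189 [231, 238, 238, 239, 239, 239, 225, 151, 141, 141, 141, 141]
191 [232, 238, 238, 239, 240, 239, 241, 160, 139, 139, 139, 139]
193 [232, 238, 216, 175, 202, 237, 243, 162, 139, 140, 141, 141]
196 [237, 222, 155, 139, 151, 232, 242, 161, 138, 138, 137, 138]
172 [239, 238, 239, 240, 237, 240, 187, 235, 239, 239, 240, 240]
174 [239, 197, 157, 178, 233, 241, 167, 234, 239, 240, 240, 240]
176 [218, 157, 113, 132, 161, 236, 173, 237, 240, 240, 240, 241]
178 [235, 236, 233, 236, 237, 238, 173, 236, 239, 239, 239, 239]
180 [235, 238, 238, 239, 238, 239, 148, 236, 239, 239, 240, 241]
```

At the end fence a dark seam about 0.7 px wide remains (col 152), against only a faint one at the long fence. There may be a gap of about 1 mm, so I'll push the end again, a little harder.

```bash
python3 - <<'E'
from h import *
st();plan(bw(38,-58),45,BY)
E
```

```text
t 16.73 pos [470.55 113.46 100.57] rot [-3.1401e+00 -5.0000e-04 -6.3340e-01] F [ 0.5  0.4 -0.4] w 59.7 board [ -85.  -148.9] cradle [-63.4 135.7] q [-0.04  0.37 -0.39  2.1   0.22  0.71 -1.2 ]
target [585.45412684 214.40984852] 45 delta [ 0.0328 -0.1493  0.0558] rotdeg [ -0.07  -0.06 -41.13] rows 3.9024215023114146 5.743903800503258
```

Call:
jog_arm --pt "0.005 -0.02 0 0 0 -5 0.4" --pt "0.01 -0.05 0 0 0 -11 0.2" --pt "0.018 -0.08 0.01 0 0 -18 0" --pt "0.026 -0.11 0.025 0 0 -25 0" --pt "0.031 -0.135 0.04 0 0 -31 0" --pt "0.033 -0.146 0.05 0 0 -36 0" --pt "0.033 -0.149 0.056 0 0 -40 0" --pt "0.033 -0.149 0.056 0 0 -41.1 0" --pt "0.033 -0.149 0.056 0 0 -41.1 0" --pt "0.033 -0.149 0.056 0 0 -41.1 0"

```text
t: 17.57
eef_pos: [584.5, 214.2, 44.6]
eef_rot: [-3.141, -0.0, 0.084]
force: [0.2, -0.3, 0.3]
gripper_width: -0.2
```

```bash
python3 - <<'E'
from h import *
st();plan(bw(38,-56),14.5,BY)
E
```

```text
t 17.57 pos [584.53 214.18  44.64] rot [-3.1414e+00 -2.0000e-04  8.4200e-02] F [ 0.2 -0.3  0.3] w -0.2 board [ 37.1 -58.1] cradle [ 51.8 235.1] q [-0.09  0.67 -0.5   1.79  0.43  0.79 -0.72]
target [585.28552717 216.40272939] 14.5 delta [ 0.0009 -0.0021  0.0301] rotdeg [-0.01 -0.01 -0.01] rows 0.724985323555139 0.0030130787582421936
```

Call:
jog_arm --pt "0.001 0 0.008 0 0 0 0" --pt "0.001 0 0.016 0 0 0 0" --pt "0.001 0 0.024 0 0 0 0" --pt "0.001 0 0.03 0 0 0 0" --pt "0.001 0 0.03 0 0 0 0" --pt "0.001 -0.003 0.03 0 0 0 0" --pt "0.001 -0.007 0.03 0 0 0 0" --pt "0.001 -0.011 0.03 0 0 0 0" --pt "0.001 -0.014 0.03 0 0 0 0" --pt "0.001 -0.016 0.03 0 0 0 0"

```text
t: 18.4
eef_pos: [584.5, 230.3, 14.6]
eef_rot: [-3.141, -0.0, 0.086]
force: [0.0, -5.0, 0.8]
gripper_width: 0.0
```

Call:
jog_arm --pt "0 -0.0005 0 0 0 0 0" --pt "0 -0.001 0 0 0 0 0" --pt "0 -0.0015 0 0 0 0 0" --pt "0 -0.002 0 0 0 0 0" --pt "0 -0.0025 0 0 0 0 0" --pt "0 -0.003 0 0 0 0 0" --pt "0 -0.0035 0 0 0 0 0" --pt "0 -0.004 0 0 0 0 0" --pt "0 -0.004 0 0 0 0 0" --pt "0 -0.004 0 0 0 0 0"

```text
t: 19.23
eef_pos: [584.5, 230.4, 14.3]
eef_rot: [3.138, 0.001, 0.084]
force: [-0.4, -7.8, 4.6]
gripper_width: -0.1
```

```bash
python3 - <<'E'
from h import *
st();c=capture("top");g=c["pixels"].astype(int)
for r in (172,174,176,178,180): print(r,g[r,146:158,0].tolist())
E
```

```text
t 19.23 pos [584.54 230.41  14.28] rot [3.1376e+00 8.0000e-04 8.3500e-02] F [-0.4 -7.8  4.6] w -0.1 board [ 38.4 -42. ] cradle [ 52.  251.3] q [-0.14  0.71 -0.47  1.79  0.45  0.75 -0.76]
172 [164, 164, 165, 166, 163, 169, 129, 161, 166, 167, 167, 167]
174 [189, 134, 108, 115, 157, 171, 122, 159, 165, 167, 168, 167]
176 [211, 148, 91, 93, 135, 163, 126, 163, 168, 169, 167, 168]
178 [234, 236, 232, 176, 162, 164, 125, 161, 166, 165, 166, 164]
180 [235, 238, 238, 240, 233, 178, 113, 161, 165, 164, 166, 167]
```

Call:
jog_arm --pt "0 -0.0005 0 0 0 0 0" --pt "0 -0.001 0 0 0 0 0" --pt "0 -0.0015 0 0 0 0 0" --pt "0 -0.002 0 0 0 0 0" --pt "0 -0.0025 0 0 0 0 0" --pt "0 -0.003 0 0 0 0 0" --pt "0 -0.0035 0 0 0 0 0" --pt "0 -0.004 0 0 0 0 0" --pt "0 -0.004 0 0 0 0 0" --pt "0 -0.004 0 0 0 0 0"

```text
t: 20.12
eef_pos: [584.5, 230.6, 14.2]
eef_rot: [3.132, 0.002, 0.081]
force: [-1.7, -15.3, 9.8]
gripper_width: 0.0
```

```bash
python3 - <<'E'
from h import *
st();c=capture("top");g=c["pixels"].astype(int)
for r in (172,174,176,178,180): print(r,g[r,146:158,0].tolist())
E
```

```text
t 20.12 pos [584.53 230.6   14.17] rot [3.1325e+00 2.1000e-03 8.1200e-02] F [ -1.7 -15.3   9.8] w 0.0 board [ 38.4 -41.8] cradle [ 51.9 251.5] q [-0.14  0.72 -0.47  1.78  0.46  0.76 -0.77]
172 [163, 163, 165, 166, 162, 169, 129, 161, 167, 167, 168, 167]
174 [188, 134, 107, 115, 156, 171, 121, 159, 165, 167, 167, 167]
176 [211, 126, 83, 92, 136, 163, 126, 163, 167, 168, 167, 169]
178 [235, 236, 179, 159, 162, 163, 125, 161, 165, 165, 165, 164]
180 [235, 238, 238, 239, 181, 164, 113, 160, 165, 164, 166, 167]
```

It holds firm at 15 N with no movement and the seam unchanged, so the coupon is home and the seam is only an edge shadow. I'll retreat, rise and go over it to grasp.

Call:
jog_arm --pt "0 0.01 0 0 0 0 0" --pt "0 0.018 0 0 0 0 0" --pt "0 0.02 -0.015 0 0 0 0.2" --pt "0 0.01 -0.035 0 0 0 0.5" --pt "0 -0.01 -0.045 0 0 0 0.6" --pt "0 -0.03 -0.045 0 0 0 0.6" --pt "0 -0.05 -0.045 0 0 0 0.6" --pt "0 -0.06 -0.045 0 0 0 0.6" --pt "0 -0.063 -0.045 0 0 0 0.6" --pt "0 -0.063 -0.045 0 0 0 0.6"

```text
t: 21.0
eef_pos: [578.1, 301.3, 59.7]
eef_rot: [-3.141, -0.0, 0.087]
force: [0.8, -0.2, -0.6]
gripper_width: 51.2
```

```bash
python3 - <<'E'
from h import *
st();plan(bw(39,29),14,BY)
E
```

```text
t 21.0 pos [578.09 301.26  59.65] rot [-3.1408e+00 -1.0000e-04  8.7200e-02] F [ 0.8 -0.2 -0.6] w 51.2 board [38.  29.2] cradle [ 46.4 322.2] q [-0.22  0.68 -0.5   1.71  0.42  0.85 -0.82]
target [579.11648174 301.1844661 ] 14 delta [0.001  0.0002 0.0457] rotdeg [-0.04 -0.    0.16] rows 1.0950342575792806 0.0231355532465552
```

Call:
jog_arm --pt "0.001 0 0.01 0 0 0 0.6" --pt "0.001 0 0.02 0 0 0 0.6" --pt "0.001 0 0.03 0 0 0 0.6" --pt "0.001 0 0.038 0 0 0 0.6" --pt "0.001 0 0.043 0 0 0 0.6" --pt "0.001 0 0.0455 0 0 0 0.6" --pt "0.001 0 0.0455 0 0 0 0.6" --pt "0.001 0 0.0455 0 0 0 0.6" --pt "0.001 0 0.0455 0 0 0 0.6" --pt "0.001 0 0.0455 0 0 0 0.6"

```text
t: 21.83
eef_pos: [579.8, 300.6, 14.4]
eef_rot: [-3.141, -0.001, 0.085]
force: [-0.3, 0.0, -0.4]
gripper_width: 51.6
```

```bash
python3 - <<'E'
from h import *
st();pic(8)
E
```

```text
t 21.83 pos [579.81 300.56  14.36] rot [-3.1412e+00 -9.0000e-04  8.5500e-02] F [-0.3  0.  -0.4] w 51.6 board [39.6 28.3] cradle [ 48.1 321.5] q [-0.24  0.74 -0.47  1.72  0.45  0.78 -0.85]
```

View pics/scene8.png

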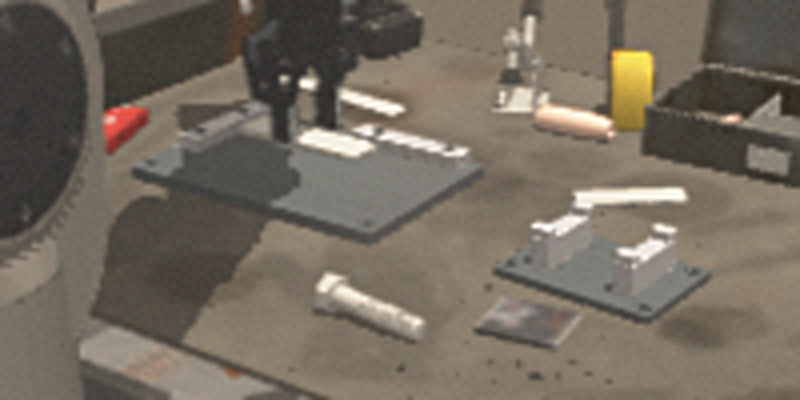

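The fingers straddle the coupon, one of them in the fence gap. Closing now.

Call:
jog_arm --pt "0 -0.0007 0.0005 0 0 0 0.5" --pt "0 -0.0007 0.0007 0 0 0 0.42" --pt "0 -0.0007 0.0007 0 0 0 0.38" --pt "0 -0.0007 0.0007 0 0 0 0.35" --pt "0 -0.0007 0.0007 0 0 0 0.3" --pt "0 -0.0007 0.0007 0 0 0 0.2" --pt "0 -0.0007 0.0007 0 0 0 0.1" --pt "0 -0.0007 0.0007 0 0 0 0" --pt "0 -0.0007 0.0007 0 0 0 0" --pt "0 -0.0007 0.0007 0 0 0 0"

```text
t: 22.72
eef_pos: [579.5, 301.1, 13.6]
eef_rot: [-3.142, -0.0, 0.085]
force: [-1.1, -0.4, 6.4]
gripper_width: 29.4
```

```bash
python3 - <<'E'
from h import *
st()
E
```

```text
t 22.72 pos [579.51 301.08  13.58] rot [-3.1416e+00 -4.0000e-04  8.5500e-02] F [-1.1 -0.4  6.4] w 29.4 board [39.4 28.9] cradle [ 47.8 322. ] q [-0.24  0.75 -0.47  1.72  0.45  0.78 -0.85]
```

Call:
jog_arm --pt "0 0 -0.001 0 0 0 0" --pt "0 0 -0.003 0 0 0 0" --pt "0 0 -0.006 0 0 0 0" --pt "0 0 -0.01 0 0 0 0" --pt "0 0 -0.016 0 0 0 0" --pt "0 0 -0.024 0 0 0 0" --pt "0 0 -0.032 0 0 0 0" --pt "0 0 -0.042 0 0 0 0" --pt "0 0 -0.05 0 0 0 0" --pt "0 0 -0.055 0 0 0 0"

```text
t: 23.55
eef_pos: [580.1, 301.4, 70.0]
eef_rot: [-3.141, -0.002, 0.085]
force: [0.5, -0.3, -2.9]
gripper_width: 29.5
```

```bash
python3 - <<'E'
from h import *
st();pic(9);pic(9,"top")
E
```

```text
t 23.55 pos [580.05 301.42  69.97] rot [-3.1408e+00 -1.9000e-03  8.5400e-02] F [ 0.5 -0.3 -2.9] w 29.5 board [40.  29.2] cradle [ 48.3 322.4] q [-0.22  0.67 -0.51  1.7   0.41  0.87 -0.81]
```

View pics/scene9.png

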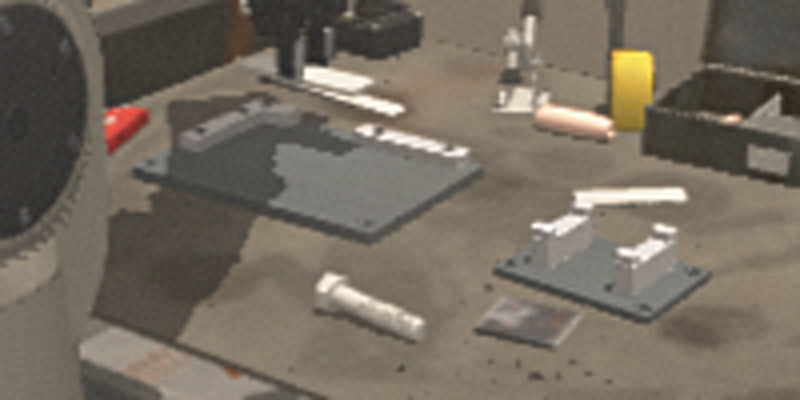

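View pics/top9.png

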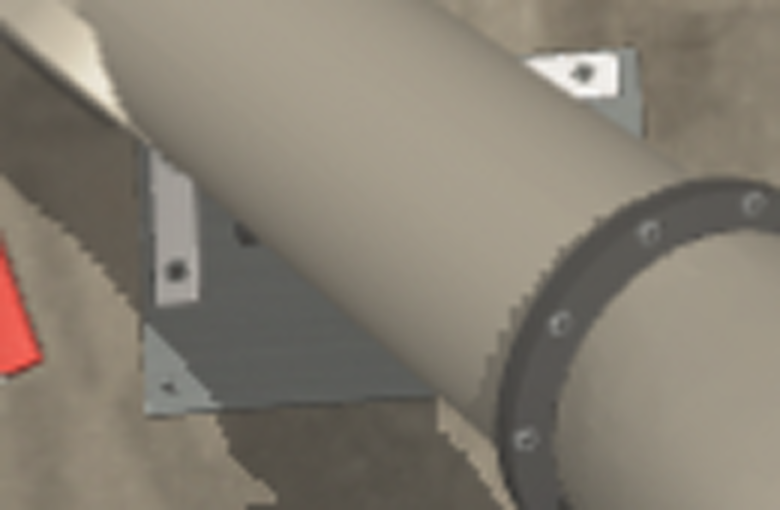

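The coupon is lifted, level and held near its middle (scene crop (335,75)), and the board is empty. I'll carry it to above the cradle.

```bash
python3 - <<'E'
from h import *
plan([537,-21],72,CY)
E
```

```text
target [537, -21] 72 delta [-0.0705  0.3176 -0.0028] rotdeg [-0.06 -0.12  4.21] rows 7.802226567014572 0.587612524986216
```

Call:
jog_arm --pt "-0.002 0.01 -0.003 0 0 0 0" --pt "-0.006 0.03 -0.003 0 0 0.5 0" --pt "-0.013 0.06 -0.003 0 0 1 0" --pt "-0.021 0.095 -0.003 0 0 1.5 0" --pt "-0.029 0.13 -0.003 0 0 2 0" --pt "-0.037 0.165 -0.003 0 0 2.5 0" --pt "-0.045 0.2 -0.003 0 0 3 0" --pt "-0.052 0.233 -0.003 0 0 3.5 0" --pt "-0.058 0.262 -0.003 0 0 4 0" --pt "-0.063 0.285 -0.003 0 0 4.2 0"

```text
t: 24.48
eef_pos: [539.5, 7.4, 70.6]
eef_rot: [3.14, 0.002, 0.009]
force: [0.1, -0.1, -0.6]
gripper_width: 29.4
```

Call:
jog_arm --pt "-0.004 0.015 0 0 0 0 0" --pt "-0.006 0.024 0 0 0 0 0" --pt "-0.007 0.029 0 0 0 0 0" --pt "-0.0075 0.032 0 0 0 0 0" --pt "-0.0075 0.0325 0 0 0 0 0" --pt "-0.0075 0.0325 0 0 0 0 0" --pt "-0.0075 0.0325 0 0 0 0 0" --pt "-0.0075 0.0325 0 0 0 0 0" --pt "-0.0075 0.0325 0 0 0 0 0" --pt "-0.0075 0.0325 0 0 0 0 0"

```text
t: 25.32
eef_pos: [533.9, -20.4, 71.1]
eef_rot: [-3.141, -0.0, 0.013]
force: [0.3, -0.2, -2.1]
gripper_width: 29.4
```

```bash
python3 - <<'E'
from h import *
st()
for n,(a,b,d,e) in dict(scene=(150,240,220,340),top=(150,230,235,335)).items():
    c=capture(n);cv2.imwrite(f"pics/{n}10.png",cv2.resize(c["pixels"][a:b,d:e,::-1],None,fx=6,fy=6,interpolation=cv2.INTER_CUBIC))
E
```

```text
t 25.32 pos [533.92 -20.42  71.09] rot [-3.1414 -0.      0.013 ] F [ 0.3 -0.2 -2.1] w 29.4 board [ -33.1 -287.7] cradle [-1.7  1.1] q [ 0.32  0.51 -0.5   1.99  0.36  0.72 -0.39]
```

View pics/scene10.png

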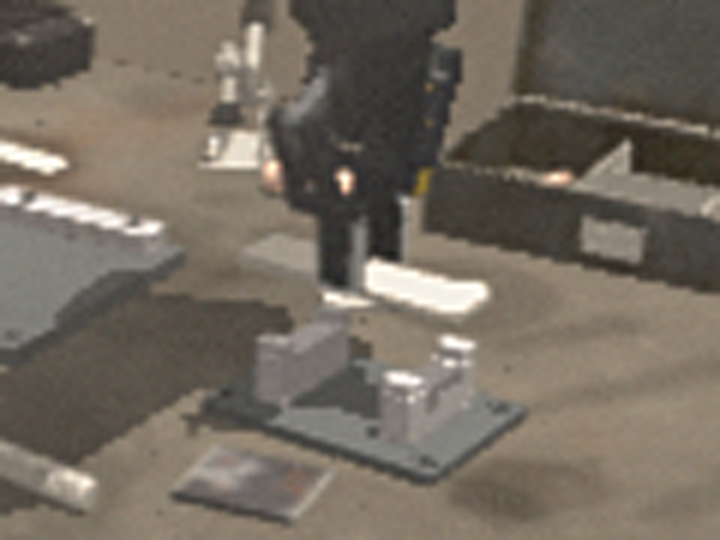

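View pics/top10.png

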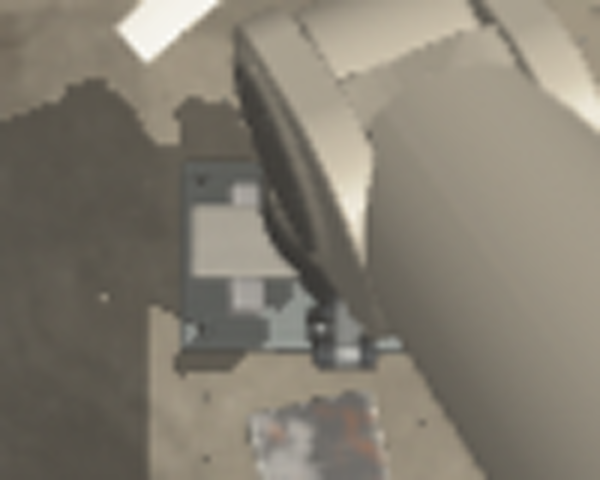

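The coupon hangs level over the cradle; in the top crop its end is at (191,206–277) and the far saddle's cheeks are at (245,193) and (247,294).

```bash
python3 - <<'E'
from h import *
c=capture("top");s=capture("scene")
lt=np.array([[16,60,0],[-16,60,0]]);ls=np.array([[16,60,0],[-16,60,0],[16,-60,0]])
pt=cp([[191,206],[190,277]],(235,150),6);ps=cp([[270,234],[242,257],[490,288]],(220,150),6)
def w(p,l): 
    q=l.astype(float).copy();q[:,:2]=p[:2]+l[:,:2]@rot(p[2]).T;q[:,2]=75.5;return q
for use in ("t","s","ts"):
    f=lambda p:np.concatenate(([(proj(c,w(p,lt))-pt).ravel()] if 't' in use else [])+([(proj(s,w(p,ls))-ps).ravel()] if 's' in use else []))
    r=least_squares(f,[534,-20,.01],x_scale=[100,100,1]);print(use,r.x.round(3),r.fun.round(2))
# cheeks tops at +35 saddle visible in top: centre line by x
a,e=fit(c,[[29.5,43,40],[-29.5,43,40]],cp([[232,183],[232,310]],(235,150),6),[535,-21,.01]);print("cheek",a,e.tolist())
cv2.imwrite("pics/top11.png",cv2.resize(c["pixels"][170:215,255:300,::-1],None,fx=13,fy=13,interpolation=cv2.INTER_CUBIC))
cv2.imwrite("pics/scene11.png",cv2.resize(s["pixels"][182:232,255:310,::-1],None,fx=13,fy=12,interpolation=cv2.INTER_CUBIC))
E
```

```text
t [ 5.3210e+02 -1.8846e+01  2.0000e-03] [ 0.   -0.01 -0.    0.01]
s [ 5.30033e+02 -2.27190e+01  6.40000e-02] [ 0.23 -0.09 -0.98 -0.41  0.73  0.28]
ts [ 5.33321e+02 -1.96680e+01  3.30000e-02] [ 0.13  0.23  0.5   0.25  0.51 -0.83 -0.96 -1.26  0.23 -0.11]
cheek [ 5.35684758e+02 -2.19663225e+01  1.42576328e-02] [[0.0, -0.04], [-0.0, 0.03]]
```

View pics/top11.png

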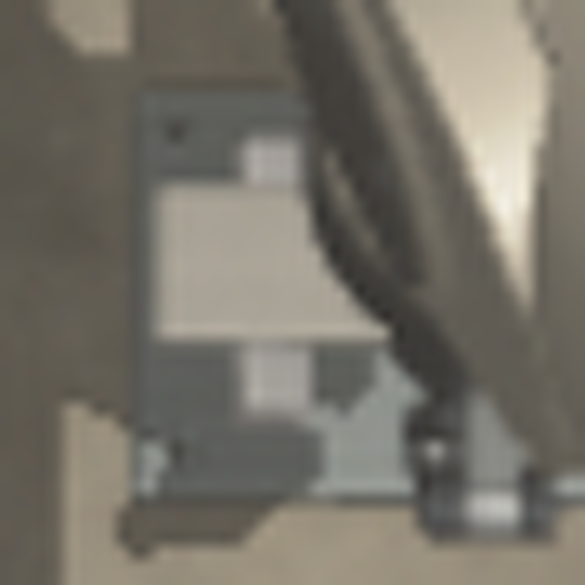

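View pics/scene11.png

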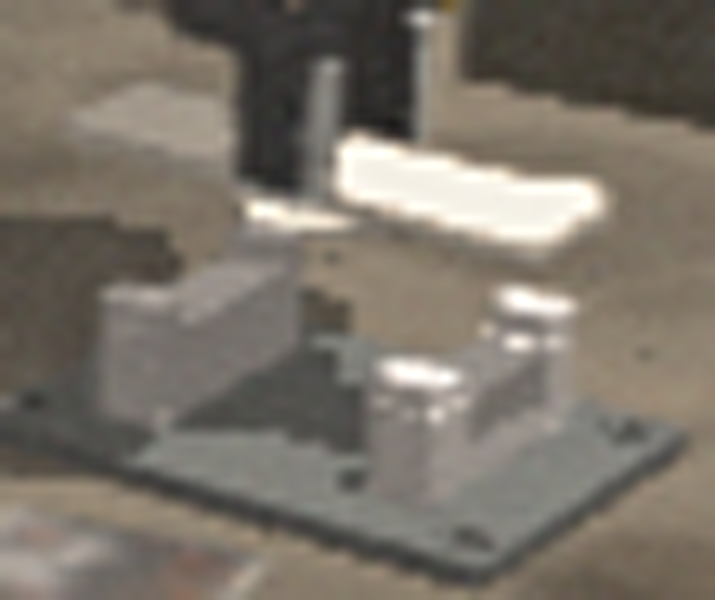

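Call:
jog_arm --pt "0.001 0.001 0 0 0 0 0" --pt "0.0025 0.002 0.002 0 0 0 0" --pt "0.0035 0.0027 0.005 0 0 0 0" --pt "0.0035 0.0027 0.01 0 0 0 0" --pt "0.0035 0.0027 0.015 0 0 0 0" --pt "0.0035 0.0027 0.019 0 0 0 0" --pt "0.0035 0.0027 0.021 0 0 0 0" --pt "0.0035 0.0027 0.022 0 0 0 0" --pt "0.0035 0.0027 0.022 0 0 0 0" --pt "0.0035 0.0027 0.022 0 0 0 0"

```text
t: 26.35
eef_pos: [537.4, -23.6, 49.1]
eef_rot: [-3.142, -0.0, 0.012]
force: [0.3, 0.3, -1.6]
gripper_width: 29.6
```

```bash
python3 - <<'E'
from h import *
st()
c=capture("top");s=capture("scene")
cv2.imwrite("pics/top12.png",cv2.resize(c["pixels"][170:215,255:300,::-1],None,fx=13,fy=13,interpolation=cv2.INTER_CUBIC))
cv2.imwrite("pics/scene12.png",cv2.resize(s["pixels"][182:232,255:310,::-1],None,fx=13,fy=12,interpolation=cv2.INTER_CUBIC))
E
```

```text
t 26.35 pos [537.45 -23.55  49.12] rot [-3.1415e+00 -1.0000e-04  1.2200e-02] F [ 0.3  0.3 -1.6] w 29.6 board [ -29.9 -291.1] cradle [ 1.8 -2.1] q [ 0.31  0.55 -0.48  2.    0.39  0.69 -0.41]
```

View pics/top12.png

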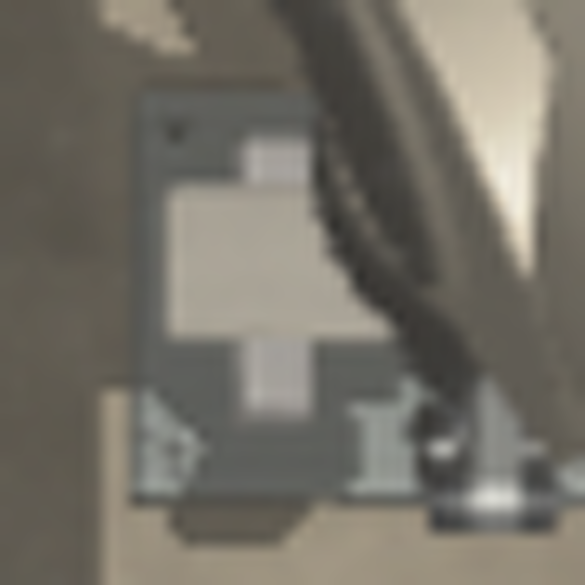

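View pics/scene12.png

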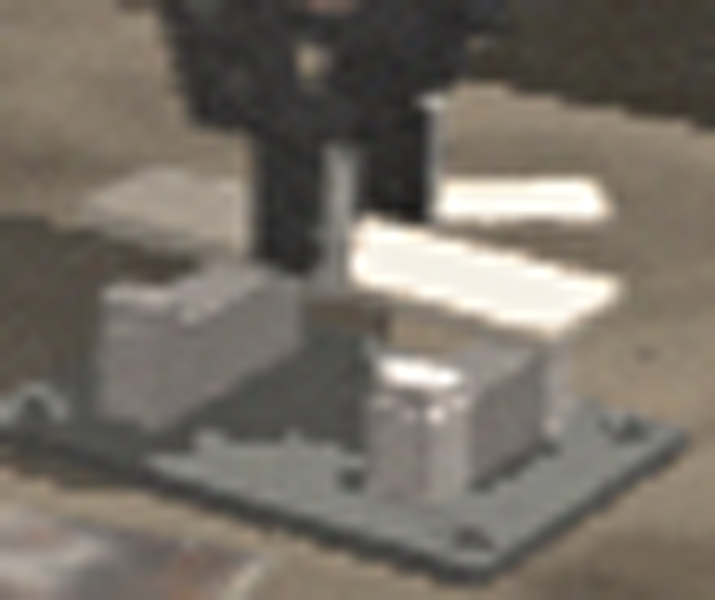

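```bash
python3 - <<'E'
from h import *
c=capture("top")
k,e=fit(c,[[16,60,53.5],[-16,60,53.5]],cp([[169,184],[169,339]],(255,170),13),[535,-21,.01]);print(k)
a,e=fit(c,[[29.5,43,40],[-29.5,43,40],[29.5,27,40],[-29.5,27,40]],cp([[243,135],[241,415],[312,135],[314,415]],(255,170),13),[535,-21,.01]);print(a,e.tolist())
g=c["pixels"][:,:,0].astype(int);print(g[188,262:274].tolist(),g[192,262:274].tolist()); print(g[178:206,276].tolist())
E
```

```text
[ 5.36560419e+02 -2.27625768e+01  1.61324973e-02]
[ 5.35641006e+02 -2.12211838e+01  1.40614341e-02] [[-0.25, 0.13], [-0.1, -0.17], [0.24, 0.17], [0.11, -0.13]]
[91, 95, 94, 86, 94, 117, 173, 167, 170, 170, 169, 169] [98, 98, 96, 88, 94, 114, 169, 169, 169, 169, 168, 169]
[96, 94, 119, 158, 164, 165, 156, 166, 168, 169, 170, 171, 171, 170, 168, 170, 171, 163, 161, 162, 163, 164, 166, 144, 111, 95, 94, 93]
```

Call:
jog_arm --pt "-0.0005 -0.0006 0 0 0 0 0" --pt "-0.0009 -0.0013 0 0 0 0 0" --pt "-0.0009 -0.0013 0.001 0 0 0 0" --pt "-0.0009 -0.0013 0.003 0 0 0 0" --pt "-0.0009 -0.0013 0.005 0 0 0 0" --pt "-0.0009 -0.0013 0.007 0 0 0 0" --pt "-0.0009 -0.0013 0.009 0 0 0 0" --pt "-0.0009 -0.0013 0.011 0 0 0 0" --pt "-0.0009 -0.0013 0.0125 0 0 0 0" --pt "-0.0009 -0.0013 0.013 0 0 0 0"

```text
t: 27.33
eef_pos: [536.3, -22.3, 35.7]
eef_rot: [-3.142, 0.0, 0.012]
force: [-0.9, -0.4, -2.3]
gripper_width: 29.6
```

```bash
python3 - <<'E'
from h import *
st()
c=capture("top");s=capture("scene")
cv2.imwrite("pics/top13.png",cv2.resize(c["pixels"][170:215,255:300,::-1],None,fx=13,fy=13,interpolation=cv2.INTER_CUBIC))
cv2.imwrite("pics/scene13.png",cv2.resize(s["pixels"][182:232,255:310,::-1],None,fx=13,fy=12,interpolation=cv2.INTER_CUBIC))
E
```

```text
t 27.33 pos [536.29 -22.32  35.74] rot [-3.1416e+00  5.0000e-04  1.2200e-02] F [-0.9 -0.4 -2.3] w 29.6 board [ -30.9 -289.7] cradle [ 0.7 -0.8] q [ 0.3   0.57 -0.47  2.    0.41  0.66 -0.42]
```

View pics/top13.png

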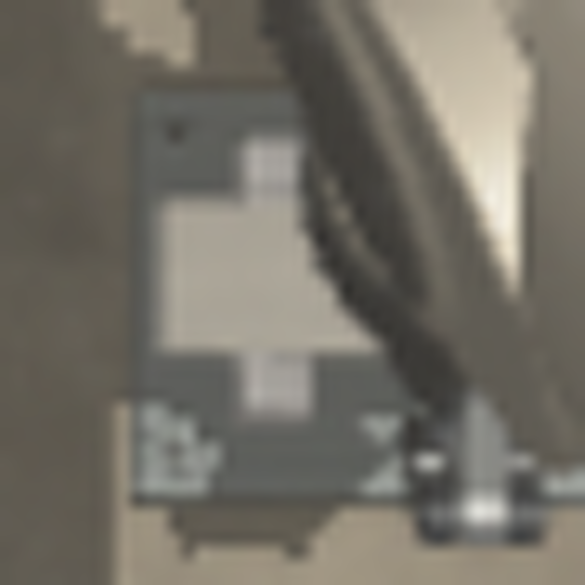

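View pics/scene13.png

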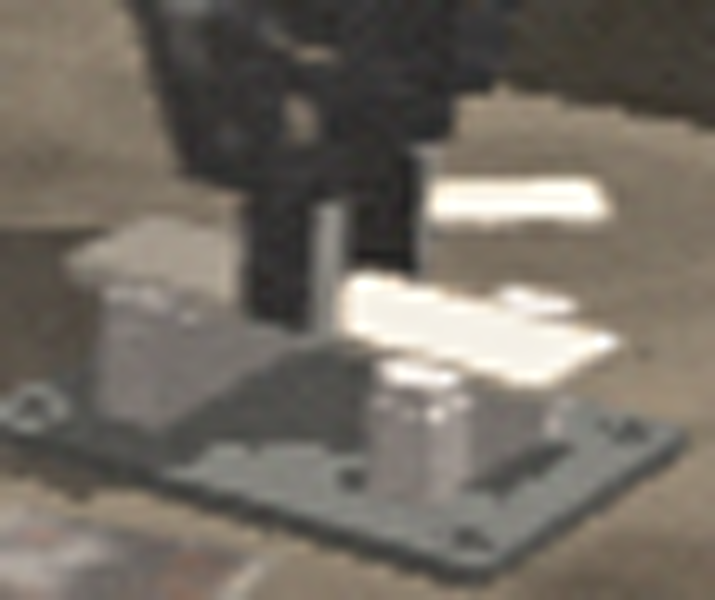

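```bash
python3 - <<'E'
from h import *
c=capture("top")
k,e=fit(c,[[16,60,40.1],[-16,60,40.1]],cp([[161,197],[161,352]],(255,170),13),[535,-21,.01]);print(k)
E
```

```text
[ 5.35641341e+02 -2.15457763e+01  1.63709027e-02]
```

The coupon sits centred between the cheeks, 0–0.2 mm off by the picture. I'll ease it down onto the seats.

Call:
jog_arm --pt "0 0 0.0003 0 0 0 0" --pt "0 0 0.0006 0 0 0 0" --pt "0 0 0.0009 0 0 0 0" --pt "0 0 0.0012 0 0 0 0" --pt "0 0 0.0015 0 0 0 0" --pt "0 0 0.0018 0 0 0 0" --pt "0 0 0.002 0 0 0 0" --pt "0 0 0.0022 0 0 0 0" --pt "0 0 0.0022 0 0 0 0" --pt "0 0 0.0022 0 0 0 0"

```text
t: 28.32
eef_pos: [536.5, -22.3, 33.9]
eef_rot: [3.142, 0.0, 0.012]
force: [-0.2, 0.2, -2.4]
gripper_width: 29.6
```

```bash
python3 - <<'E'
from h import *
st()
E
```

```text
t 28.32 pos [536.46 -22.32  33.88] rot [3.1416e+00 1.0000e-04 1.2200e-02] F [-0.2  0.2 -2.4] w 29.6 board [ -30.8 -289.8] cradle [ 0.9 -0.8] q [ 0.29  0.57 -0.47  2.    0.41  0.66 -0.43]
```

Call:
jog_arm --pt "0 0 0.0002 0 0 0 0" --pt "0 0 0.0004 0 0 0 0" --pt "0 0 0.0006 0 0 0 0" --pt "0 0 0.0008 0 0 0 0" --pt "0 0 0.001 0 0 0 0" --pt "0 0 0.0012 0 0 0 0" --pt "0 0 0.0013 0 0 0 0" --pt "0 0 0.0014 0 0 0 0" --pt "0 0 0.0014 0 0 0 0" --pt "0 0 0.0014 0 0 0 0"

```text
t: 29.15
eef_pos: [536.6, -22.3, 33.5]
eef_rot: [3.141, -0.0, 0.012]
force: [-4.4, -0.8, 10.7]
gripper_width: 29.4
```

```bash
python3 - <<'E'
from h import *
st()
E
```

```text
t 29.15 pos [536.57 -22.33  33.48] rot [ 3.1409e+00 -3.0000e-04  1.2200e-02] F [-4.4 -0.8 10.7] w 29.4 board [ -30.7 -289.8] cradle [ 1.  -0.8] q [ 0.29  0.57 -0.47  2.    0.41  0.66 -0.43]
```

Seated, with 10 N felt. I'll relieve most of that, then open slowly.

Call:
jog_arm --pt "0 0 -0.0005 0 0 0 0" --pt "0 0 -0.0008 0 0 0 0" --pt "0 0 -0.0008 0 0 0 0.3" --pt "0 0 -0.0008 0 0 0 0.36" --pt "0 0 -0.0008 0 0 0 0.4" --pt "0 0 -0.0008 0 0 0 0.45" --pt "0 0 -0.0008 0 0 0 0.5" --pt "0 0 -0.0008 0 0 0 0.55" --pt "0 0 -0.0008 0 0 0 0.6" --pt "0 0 -0.0008 0 0 0 0.6"

```text
t: 29.98
eef_pos: [536.5, -22.4, 33.3]
eef_rot: [3.142, -0.0, 0.012]
force: [-0.5, -0.1, -0.7]
gripper_width: 51.3
```

```bash
python3 - <<'E'
from h import *
st()
c=capture("top");s=capture("scene")
cv2.imwrite("pics/top14.png",cv2.resize(c["pixels"][170:215,255:300,::-1],None,fx=13,fy=13,interpolation=cv2.INTER_CUBIC))
cv2.imwrite("pics/scene14.png",cv2.resize(s["pixels"][182:232,255:310,::-1],None,fx=13,fy=12,interpolation=cv2.INTER_CUBIC))
E
```

```text
t 29.98 pos [536.51 -22.36  33.29] rot [ 3.1416e+00 -1.0000e-04  1.2100e-02] F [-0.5 -0.1 -0.7] w 51.3 board [ -30.7 -289.8] cradle [ 0.9 -0.9] q [ 0.29  0.57 -0.47  2.    0.41  0.66 -0.43]
```

View pics/scene14.png

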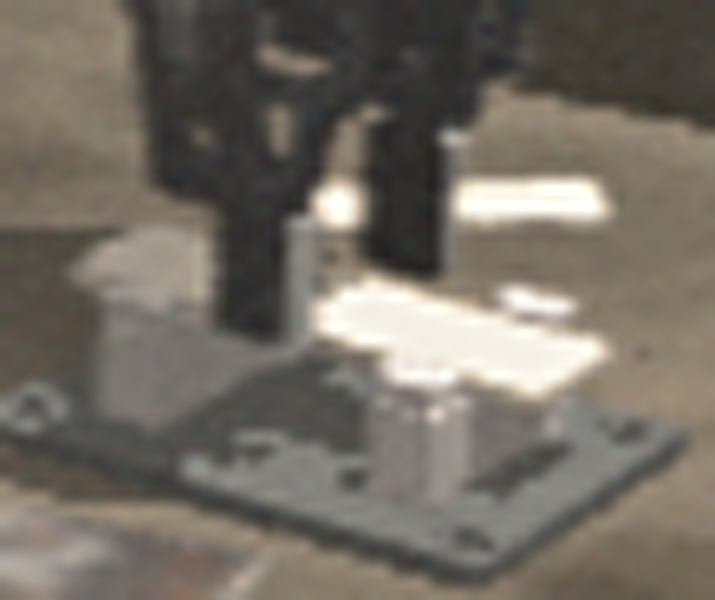

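The coupon lies on the saddles and the fingers are open and clear of it. I'll rise straight up, then move aside for a check.

Call:
jog_arm --pt "0 0 -0.003 0 0 0 0.6" --pt "0 0 -0.008 0 0 0 0.6" --pt "0 0 -0.016 0 0 0 0.6" --pt "0 0 -0.03 0 0 0 0.6" --pt "0 0 -0.05 0 0 0 0.6" --pt "0 0 -0.075 0 0 0 0.6" --pt "0 0.01 -0.1 0 0 0 0.6" --pt "0 0.035 -0.12 0 0 0 0.6" --pt "0 0.07 -0.13 0 0 0 0.6" --pt "0 0.1 -0.13 0 0 0 0.6"

```text
t: 30.92
eef_pos: [539.6, -123.7, 167.3]
eef_rot: [3.14, -0.006, 0.013]
force: [1.0, -0.7, -0.4]
gripper_width: 51.4
```

Call:
jog_arm --pt "0 0.03 0 0 0 0 0.6" --pt "0 0.06 0 0 0 0 0.6" --pt "0 0.09 0 0 0 0 0.6" --pt "0 0.115 0 0 0 0 0.6" --pt "0 0.135 0 0 0 0 0.6" --pt "0 0.15 0 0 0 0 0.6" --pt "0 0.15 0 0 0 0 0.6" --pt "0 0.15 0 0 0 0 0.6" --pt "0 0.15 0 0 0 0 0.6" --pt "0 0.15 0 0 0 0 0.6"

```text
t: 31.75
eef_pos: [539.9, -270.1, 163.6]
eef_rot: [-3.141, -0.0, 0.015]
force: [-0.2, -0.6, 0.6]
gripper_width: 50.9
```

```bash
python3 - <<'E'
from h import *
st()
c=capture("top");s=capture("scene")
cv2.imwrite("pics/topfull.png",c["pixels"][:,:,::-1])
cv2.imwrite("pics/top15.png",cv2.resize(c["pixels"][170:215,255:320,::-1],None,fx=12,fy=12,interpolation=cv2.INTER_CUBIC))
cv2.imwrite("pics/scene15.png",cv2.resize(s["pixels"][182:232,255:310,::-1],None,fx=13,fy=12,interpolation=cv2.INTER_CUBIC))
E
```

```text
t 31.75 pos [ 539.94 -270.14  163.56] rot [-3.1408e+00 -3.0000e-04  1.5000e-02] F [-0.2 -0.6  0.6] w 50.9 board [ -48.2 -537. ] cradle [   1.4 -248.7] q [ 0.72  0.48 -0.48  1.77  0.26  0.96  0.15]
```

View pics/top15.png

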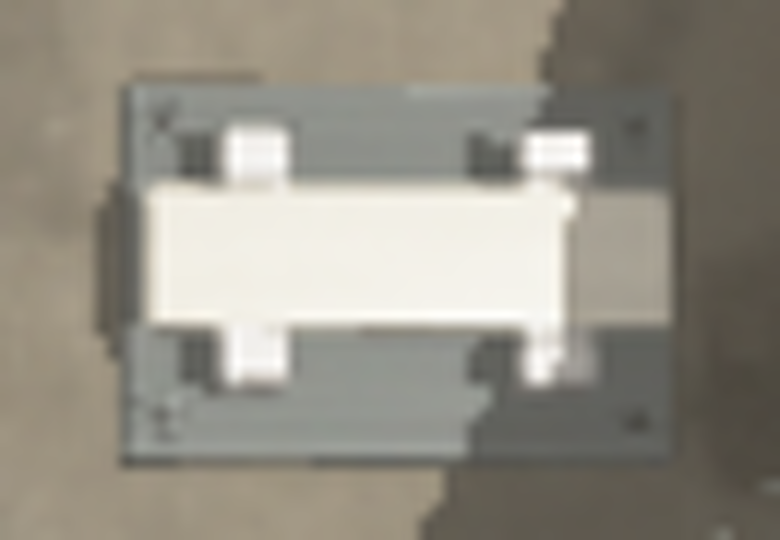

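View pics/scene15.png

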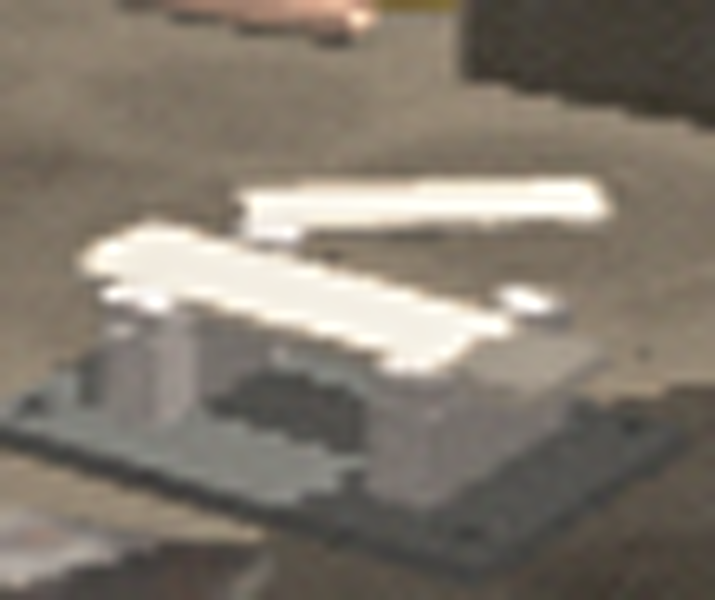

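View pics/topfull.png

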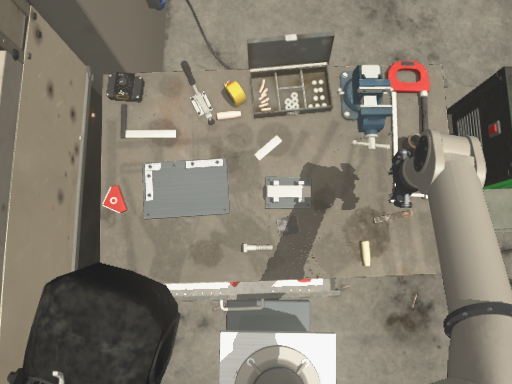

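```bash
python3 - <<'E'
from h import *
c=capture("top")
k,e=fit(c,[[16,60,38],[16,-60,38],[-16,-60,38],[-16,60,38]],cp([[147,186],[669,191],[670,326],[148,326]],(255,170),12),[535,-21,.01]);print(k,e.tolist())
a,e=fit(c,[[29.5,43,40],[29.5,27,40],[29.5,-27,40],[29.5,-43,40],[-29.5,43,40],[-29.5,27,40],[-29.5,-27,40],[-29.5,-43,40]],cp([[225,127],[290,127],[523,131],[592,131],[224,385],[289,385],[524,385],[596,385]],(255,170),12),[535,-21,.01]);print(a,e.tolist())
print(rot(a[2]).T@(k[:2]-a[:2]))
E
```

```text
[ 5.35291978e+02 -2.14069104e+01  1.60740419e-02] [[0.05, 0.08], [-0.05, -0.12], [0.02, 0.12], [-0.03, -0.08]]
[ 5.35139067e+02 -2.10763768e+01  1.37832086e-02] [[-0.36, 0.1], [0.01, 0.15], [0.13, -0.05], [0.16, -0.0], [-0.29, -0.16], [0.12, -0.12], [0.2, 0.02], [0.02, 0.05]]
[ 0.14834072 -0.33260967]
```

The coupon is centred within about 0.4 mm, it lies flat between the cheeks, and none of the bystanders has moved.

```bash
python3 - <<'E'
from h import *
st();print(finish_job())
E
```

```text
t 31.9 pos [ 539.8  -270.99  163.43] rot [-3.1413e+00 -1.0000e-04  1.4100e-02] F [-0.1 -0.2  0.9] w 51.3 board [ -48.4 -537.8] cradle [   1.2 -249.5] q [ 0.72  0.48 -0.48  1.77  0.26  0.96  0.15]
the job is handed in; nothing more can be done
None
```

I pushed the coupon home against both fences, picked it up through the finger gap and laid it in the cradle. I handed the job in at about 32 s; no verdict is reported.

**Pushing home:** The coupon stalled against the long fence twice at the same place, at 7 N. It stalled firmly against the end fence at 15 N.

**In the cradle:** The last pictures show it flat between the cheeks of both saddles, off centre by about 0.1 mm across and 0.3 mm along. The gripper was clear of it, and the small plate, bolt, magnet and short bar looked unmoved in the top view.

**Checks that disagreed:**
- **Seam at the end fence:** A thin dark line, about 0.7 px, stayed visible there. It did not change under the 15 N push, so I took it for an edge shadow rather than a gap.
- **Camera against arm:** The two differed by about 1 to 2 mm, so I set the final placing by comparing coupon and cradle within the same picture.
- **Grip width:** The gripper read 29.5 mm on the 32 mm coupon, but the grip held.

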